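# Strip a line filter for cleaning

## Task

Strip the line filter for cleaning: unscrew its cap, lift it off and set it down in the blue parts tray, then draw the screen cartridge out of the neck and set it down in the same tray. Set both down rather than dropping them, and leave everything else on the bench where it is.

Things in the scene. Friction and masses are not known exactly. Their poses are not given: they have to be found in the camera images.
- filter: Y-pattern line filter strapped on a fixed service stand (base plate 290 x 120 mm). Origin: on the bench under the middle of the pipe; z up, x along the pipe, whose axis is 75 mm up (54 mm thick). The branch with the cap leans 35 degrees from vertical towards -x (roughly to the robot). A pressure gauge (54 mm dial, top 185 mm above the bench) stands on the pipe at x = +48 mm.
- neck: The branch's fixed threaded neck, 46 mm outside (54 mm over the thread), bore 38 mm. Origin: centre of its open rim, 194 mm above the bench; z points out of the neck along its axis, the line along which cap and screen come out; y is level, across the branch. Right-hand two-start thread, 18 mm rise per turn; a rubber seal (64 mm) lies 24 mm below the rim.
- cap: Grey ribbed screw cap, a hollow cup 64 mm across, 57 mm tall, 110 g. Origin: centre of the skirt's lower edge; z along its axis to its closed top. Starts with its origin 24 mm below the neck's rim. Unscrews anticlockwise seen from its top: stiff at first (0.3 N m), then light; stays where it is left, free after 3.5 to 3.8 rad. The screen stands up in it: lift 55 mm along the axis before moving away.
- screen: Screen cartridge: plain cylinder 34 mm across, 95 mm long, 90 g, steel mesh with a flat notched foot and a white collar (27 mm) at its top end. Origin: centre of its lower end; z along its axis towards the collar. It stands loose in the neck with 2 mm clearance around it, its collar end standing 25 mm above the neck's rim (hidden by the cap at first).
- screen_mid (a point): The middle of the screen cartridge, 47.5 mm from either end.
- tray: Blue plastic parts tray, open on top, 240 x 180 mm outside (x, y), 50 mm tall, walls and floor 4 mm thick, fixed to the bench, to the left or the right of the filter. Origin: centre of its underside; z up. (The taller blue bin full of pipe fittings, on the other side, is not the tray.)
- elbow: Dark iron pipe elbow lying in the tray, two legs 61 mm long overall along its own +x and +y, 38 mm high, 350 g; it fits in a circle of 44 mm radius about its origin, which is on the underside. Leave it there.
- spray_can: Bystander: aluminium spray can standing between filter and tray or bin, 52 mm across, 186 mm tall. Origin: centre of the underside.
- tape_roll: Bystander: brown tape roll lying flat, 104 mm across, 48 mm high. Origin: centre of the underside.
- paste_tub: Bystander: white tub with a black lid, on the other side of the filter from the spray can, 70 mm across, 75 mm tall. Origin: centre of the underside.
- ball_valve: Bystander: brass ball valve with a steel lever, about 100 mm long, 54 mm high. Origin: underside of its middle.
- spanner: Bystander: steel spanner 180 mm long lying flat between the robot and the filter. Origin: underside of its middle.
There are look-alikes about, which are no part of the job. What is shaped like the cap but purple is not meant.

How it is judged:
On the way, in this order (a step that is already met when the one before it is completed fails the run):
1. the cap is unscrewed and lifted off the neck (distance between cap and neck above 0.09 m and distance between screen_mid and neck below 0.035 m), for 0.1 s.
2. the cap stands or lies in the tray and is let go, the screen still in the neck (x of cap in the frame of tray between -0.11 and 0.11 m and y of cap in the frame of tray between -0.08 and 0.08 m and z of cap in the frame of tray below 0.08 m and linear speed of cap below 0.03 m/s and contact force between the fingers and cap below 0.1 N and distance between screen_mid and neck below 0.035 m), for 0.1 s.
3. the screen is drawn right out of the neck (distance between screen_mid and neck above 0.06 m), for 0.1 s.
At the end, for the whole second after the job is handed in: Cap and screen both rest in the tray (cap origin and screen middle inside its walls, at most 80 and 65 mm above its underside), at rest and let go (x of cap in the frame of tray between -0.11 and 0.11 m and y of cap in the frame of tray between -0.08 and 0.08 m and z of cap in the frame of tray below 0.08 m and linear speed of each of cap, screen below 0.02 m/s and x of screen_mid in the frame of tray between -0.11 and 0.11 m and y of screen_mid in the frame of tray between -0.08 and 0.08 m and z of screen_mid in the frame of tray below 0.065 m); the robot touches nothing.
It fails at once if another thing on the bench or in the tray is disturbed (moved more than 30 mm) (distance of any of elbow, spray_can, tape_roll, paste_tub, ball_valve, spanner from where it was at the start of the episode above 0.03 m).
It fails at once if the cap is dropped (falls out of the fingers faster than 1 m/s, some 5 cm) (linear speed of cap above 1 m/s and contact force between the fingers and cap below 0.1 N).
It fails at once if the screen is dropped (falls out of the fingers faster than 1 m/s, some 5 cm) (linear speed of screen above 1 m/s and contact force between the fingers and screen below 0.1 N).
It also fails if it takes over 72 s, if anything falls off the work surface, if the arm or the gripper's body presses on something with over 40 N, if the wrist force passes 120 N, or if a joint passes its speed limit or range.

## Robot

A 7-joint arm with a two-finger parallel gripper is mounted at the origin on the work surface. World frame = base frame: x ahead of the robot, y to its left, z up, the work surface at z = 0. Lengths are in m, angles in rad, forces in N, time in s.
With the tool pointing down it reaches from about 0.375 to 0.925 m from the base axis. Payload 3.1 kg.
Tool frame: the origin (TCP) lies midway between the tips of the shut fingers; the grasp point (between the pads) lies 19 mm behind it; z points along the fingers, x is the direction in which the jaws open and shut, and the axes are right-handed (so a half turn about z gives the same grasp; the last joint's range is limited). The gripper opens to 85 mm and grips with 20 to 120 N. Pads are 22 mm wide; open, the fingers measure 114 mm over their backs; the gripper's body (76 mm by 85 mm) begins 54 mm behind the grasp point. The pads swing forward as they close: fully open they stand 13 mm farther back than shut.
Start: joints at [-1.224, 0.383, 0.044, 1.598, -0.018, 1.161, -0.05], TCP at [0.28, 0.587, 0.231] pointing down, gripper open.
Joint ranges: [-2.61, 2.61], [-0.41, 2.15], [-1.48, 1.57], [0, 2.5], [-1.57, 4.71], [0.05, 1.97], [-2.85, 2.85]. Speed limits (rad/s): [2.79, 2.79, 3.14, 3.14, 3.14, 3.14, 3.14].

## Interface

Orientations are given as a unit quaternion [w, x, y, z].
In Python, from rig import arm gives the robot as it stands.
- The arm moves only by the shell command python3 -m inch 'ROWS' [FORCE]. ROWS is JSON, a list of rows, each an object of numbers: "rx", "ry", "rz": the turn, a rotation vector about the tool's x, y, z in degrees; "dx", "dy", "dz": the shift along the tool's x, y, z in mm; "grip": the finger opening in mm, from 0 to 85.4. A call has 1 to 10 rows; each row is the pose to reach, as a shift and turn from the pose commanded when the call began, along the tool's axes at that moment; what a row does not reach only later rows make up. A row lasts 1/12 s, in which the tool goes at most 41.7 mm and 7.16 degrees, less where a joint would pass 70% of its speed; a pose out of reach is approached as far as the arm can. A call with a gripper value outside its range is refused whole. The fingers move at their own pace and stop on an object; FORCE is the grip in N (left out, the last holds). Time passes only in rows, so rows that repeat a pose let the fingers close. It gives the time, the measured TCP pose, the force and the opening at its end, in the units of the state.
- arm.sense(): the state, without advancing time (a new reading comes with each control period).
- arm.camera(name): name is "side" or "top"; returns the picture (480x640x3 uint8, red, green, blue); there is no depth.
- arm.get_calibration(name): a dict with "fx", "fy", "cx", "cy" (pixels), "world_from_camera" (4x4, takes a point from camera to world coordinates). Camera axes: x right, y up, looking along -z (the intrinsics and any distortion apply to the point x, -y, -z); pixel columns grow to the right and rows downward; lengths in m; the calibration is good to about 2 mm. A picture is of the moment at which its call begins. get_calibration takes no time and is no camera call.
- arm.job_done(): hands the job in, once; it reports no verdict.
The state is a dict: "time_s": time; "q": joint angles; "qd": joint speeds; "joint_torque": joint torques, N m; "tcp_pos": TCP position; "tool_rot": TCP orientation; "force": force on the tool from outside, world axes, zero at the start; "torque": the same for the moment, N m; "opening": finger opening in m.
Only numpy, scipy, OpenCV 4.12 (cv2) and the standard library are available. Lean on these libraries where they do the work, as an engineer would, in place of code of your own. Each camera call takes 0.05 s, during which the arm holds its last target.

## Working session

There is one attempt and no reset: what is moved stays moved. The work goes in short steps, Python scripts to look and compute and a shell command to move; the robot and the scene stay as the last step left them, time stands still between calls to the robot, and variables do not carry over. Pictures are saved under pics/ and viewed, and the job is handed in when it is done.

```bash
ls; mkdir -p pics; python3 - <<'E'
from rig import arm
import cv2,numpy as np
s=arm.sense()
for k in('time_s','q','tcp_pos','tool_rot','force','opening'):print(k,np.round(s[k],4))
for n in('side','top'):
    im=arm.camera(n);cv2.imwrite(f'pics/{n}0.png',im[:,:,::-1])
    c=arm.get_calibration(n);print(n,{k:(np.round(v,4).tolist()) for k,v in c.items()})
E
```

```text
pics
time_s 0.0
q [-1.2238  0.3838  0.0438  1.5996 -0.0179  1.1612 -0.0499]
tcp_pos [0.2793 0.5859 0.2299]
tool_rot [ 8.000e-04  8.456e-01  5.338e-01 -1.100e-03]
force [ 0.0539 -0.3102  1.4456]
opening 0.0857
side {'fx': 596.9893, 'fy': 596.9893, 'cx': 315.3306, 'cy': 234.481, 'world_from_camera': [[0.9252, 0.239, -0.2946, 0.185], [-0.3794, 0.5904, -0.7124, -0.8969], [0.0037, 0.7709, 0.637, 0.9297], [0.0, 0.0, 0.0, 1.0]]}
top {'fx': 583.2265, 'fy': 583.2265, 'cx': 317.7223, 'cy': 233.3232, 'world_from_camera': [[-0.009, 0.9937, -0.1121, 0.408], [-0.9999, -0.01, -0.0083, 0.0077], [-0.0093, 0.112, 0.9937, 1.3201], [0.0, 0.0, 0.0, 1.0]]}
```

View pics/side0.png

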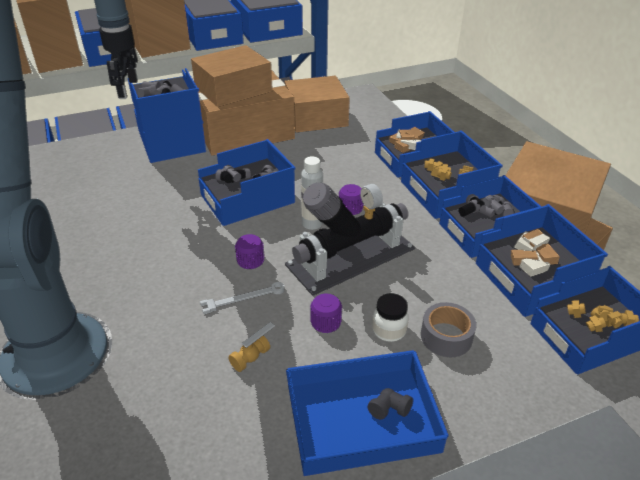

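View pics/top0.png

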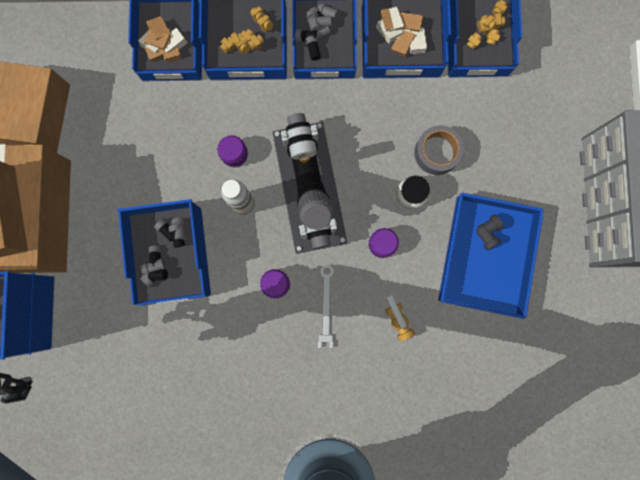

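Could be taken for the cap: the grey one on the filter (top (315,208), side (320,197)), or the purple ones at top (232,151), (274,283), (384,243). By the description it is the grey one. The tray could be the blue tray at top (490,255) with the iron elbow, or the taller bin at (163,252) with fittings. I choose the former. Next is a close crop.

```bash
python3 - <<'E'
import cv2,numpy as np
a=cv2.imread('pics/top0.png')[105:260,255:365];b=cv2.imread('pics/side0.png')[150:290,280:420]
a=cv2.resize(a,None,fx=3.6,fy=3.6,interpolation=3);b=cv2.resize(b,None,fx=2.8,fy=2.8,interpolation=3)
H=max(a.shape[0],b.shape[0]);o=np.zeros((H,a.shape[1]+b.shape[1],3),np.uint8);o[:a.shape[0],:a.shape[1]]=a;o[:b.shape[0],a.shape[1]:]=b
print(o.shape);cv2.imwrite('pics/crop0.png',o)
E
```

```text
(558, 788, 3)
```

View pics/crop0.png

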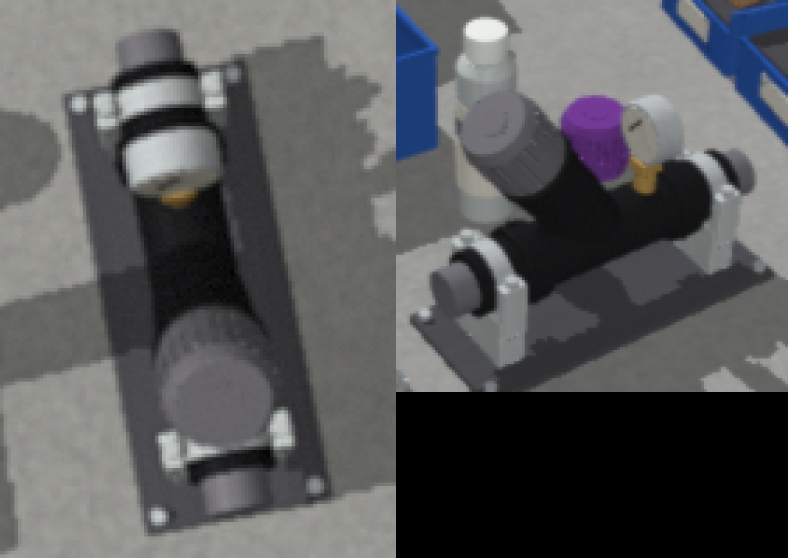

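```bash
cat > h.py <<'E'
from rig import arm
import numpy as np,cv2
def ray(n,u,v):
    c=arm.get_calibration(n);M=np.array(c['world_from_camera'])
    d=np.array([(u-c['cx'])/c['fx'],-(v-c['cy'])/c['fy'],-1.]);d=M[:3,:3]@d
    return M[:3,3],d/np.linalg.norm(d)
def plane(n,u,v,z):
    o,d=ray(n,u,v);return o+d*(z-o[2])/d[2]
def tri(pt,ps):
    o1,d1=ray('top',*pt);o2,d2=ray('side',*ps)
    A=np.stack([d1,-d2],1);t=np.linalg.lstsq(A,o2-o1,rcond=None)[0]
    p,q=o1+t[0]*d1,o2+t[1]*d2;return (p+q)/2,np.linalg.norm(p-q)
def proj(n,p):
    c=arm.get_calibration(n);M=np.array(c['world_from_camera']);q=M[:3,:3].T@(np.asarray(p)-M[:3,3])
    return np.array([c['cx']+c['fx']*q[0]/-q[2],c['cy']+c['fy']*q[1]/q[2]])
E
python3 - <<'E'
from h import *
np.set_printoptions(precision=4,suppress=True)
P=np.array([plane('top',u,v,.006) for u,v in[(273.3,130.8),(322.5,121.1),(346.4,242.5),(296.1,253.1)]])
print(P,[np.linalg.norm(P[i]-P[i-1]) for i in range(4)])
c=P.mean(0);ax=(P[0]+P[1]-P[2]-P[3]);ax[2]=0;ax/=np.linalg.norm(ax);yaw=np.arctan2(ax[1],ax[0]);print('centre',c,'yaw',np.degrees(yaw))
t,e=tri((315.3,214.7),(316.8,196.4));print('captop',t,e)
R=np.array([[np.cos(yaw),-np.sin(yaw)],[np.sin(yaw),np.cos(yaw)]]);print('cap in filter',R.T@(t-c)[:2])
for im,n in((cv2.imread('pics/top0.png'),'top'),):
    h=cv2.cvtColor(im,cv2.COLOR_BGR2HSV);m=cv2.inRange(h,(100,120,40),(125,255,255));m[:180]=0;m[:,:400]=0;m[:,560:]=0
    k=max(cv2.findContours(m,0,2)[0],key=cv2.contourArea);r=cv2.minAreaRect(k);b=cv2.boxPoints(r);print(b)
    T=np.array([plane('top',u,v,.05) for u,v in b]);print(T,[np.linalg.norm(T[i]-T[i-1]) for i in range(4)],T.mean(0))
    a=T[0]-T[1];b2=T[1]-T[2];print(np.degrees(np.arctan2(a[1],a[0])),np.degrees(np.arctan2(b2[1],b2[0])))
for nm,u,v,z in(('elbow',490,232,.025),('can',233,188,.186),('tape',440,150,.048),('tub',415,190,.075),('valve',400,318,.03),('spannerA',326,270,.005),('spB',326,342,.005),('p1',384,240,.05),('p2',274,283,.05)):print(nm,plane('top',u,v,z))
E
```

```text
[[ 0.7962  0.1194  0.006 ]
 [ 0.8179  0.0053  0.006 ]
 [ 0.5348 -0.046   0.006 ]
 [ 0.5118  0.0679  0.006 ]] [np.float64(0.28896578206639295), np.float64(0.11617035466863844), np.float64(0.28776376020018524), np.float64(0.11624129844665713)]
centre [0.6652 0.0366 0.006 ] yaw 10.256997142901895
captop [0.5687 0.0216 0.2089] 0.0017695924778892533
cap in filter [-0.0976  0.0024]
[[437.7249 302.5888]
 [457.7959 191.5294]
 [545.4512 207.3707]
 [525.3801 318.4301]]
[[ 0.3983 -0.2394  0.05  ]
 [ 0.641  -0.2913  0.05  ]
 [ 0.6036 -0.482   0.05  ]
 [ 0.3628 -0.4263  0.05  ]] [np.float64(0.1902707463731208), np.float64(0.2481592520931809), np.float64(0.19427745820956815), np.float64(0.2471740449338869)] [ 0.5014 -0.3597  0.05  ]
167.91826826330737 78.92565927233441
elbow [ 0.5533 -0.3655  0.025 ]
can [0.6278 0.1839 0.186 ]
tape [ 0.7355 -0.2556  0.048 ]
tub [ 0.6407 -0.1932  0.075 ]
valve [ 0.3654 -0.1598  0.03  ]
spannerA [0.4731 0.0008 0.005 ]
spB [0.3132 0.0025 0.005 ]
p1 [ 0.5352 -0.1265  0.05  ]
p2 [0.4437 0.1143 0.05  ]
```

```bash
python3 - <<'E'
from h import *
np.set_printoptions(precision=4,suppress=True)
for n,u,v,f in(('top',315,210,6),('side',318,200,6)):
    im=cv2.imread(f'pics/{n}0.png');c=im[v-35:v+35,u-35:u+35];cv2.imwrite(f'pics/cap_{n}.png',cv2.resize(c,None,fx=8,fy=8,interpolation=cv2.INTER_CUBIC))
    print(n,plane(n,*((315.3,214.7) if n=='top' else (316.8,196.4)),.221))
E
```

```text
top [0.5678 0.0212 0.221 ]
side [0.5613 0.0063 0.221 ]
```

View pics/cap_top.png

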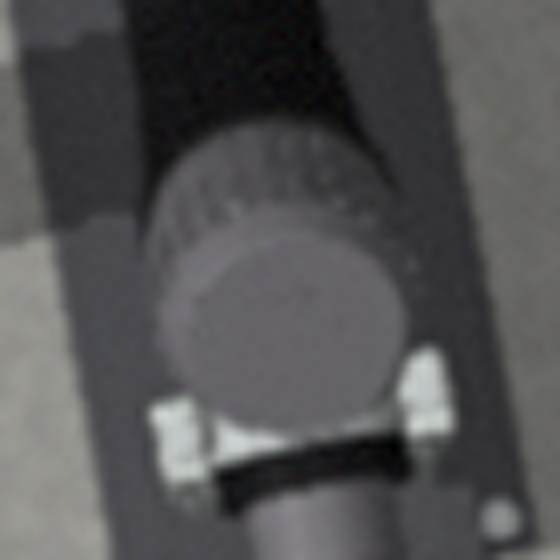

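View pics/cap_side.png

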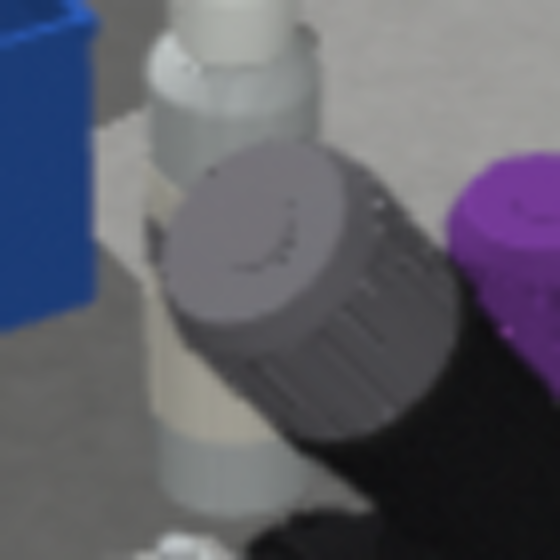

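```bash
python3 - <<'E'
from h import *
np.set_printoptions(precision=4,suppress=True)
t,e=tri((317.1,216.1),(314.75,194.0));print(t,e)
for n,p in(('top',(317.1,216.1)),('side',(314.75,194))):print(plane(n,*p,.221))
yaw=np.radians(10.26);c=np.array([.6652,.0366]);R=np.array([[np.cos(yaw),-np.sin(yaw)],[np.sin(yaw),np.cos(yaw)]]);print(R.T@(t[:2]-c))
# filter-axis at x where top ray lands
s=arm.sense();print(s['time_s'],arm.get_calibration('top').keys())
E
```

```text
[0.5637 0.0183 0.2187] 0.0035150161373667466
[0.565  0.0178 0.221 ]
[0.5606 0.0155 0.221 ]
[-0.1032  0.0001]
0.1 dict_keys(['fx', 'fy', 'cx', 'cy', 'world_from_camera'])
```

```bash
cat >> h.py <<'E'
from scipy.spatial.transform import Rotation as Ro
def rot(): 
    w,x,y,z=arm.sense()['tool_rot'];return Ro.from_quat([x,y,z,w]).as_matrix()
def rel(p,Rt=None):
    s=arm.sense();R=rot();d=R.T@(np.array(p)-s['tcp_pos'])*1000
    rv=np.degrees(Ro.from_matrix(R.T@Rt).as_rotvec()) if Rt is not None else np.zeros(3)
    print('dxyz',np.round(d,1),'rxyz',np.round(rv,2));return d,rv
YAW=np.radians(10.26);S,C=np.sin(np.radians(35)),np.cos(np.radians(35))
U=np.array([-S*np.cos(YAW),-S*np.sin(YAW),C]);V=np.array([-np.sin(YAW),np.cos(YAW),0]) # V level across
CAPTOP=np.array([.563,.0178,.2205]);RIM=CAPTOP-.033*U
def RT(spin):  # tool z=-U, tool x at angle spin (deg, about tool z) from the in-plane "up-forward" direction
    z=-U;x0=np.cross(V,U); x0=x0/np.linalg.norm(x0)
    y0=np.cross(z,x0);a=np.radians(spin);x=np.cos(a)*x0+np.sin(a)*y0
    return np.stack([x,np.cross(z,x),z],1)
def st():
    s=arm.sense();print('t',round(s['time_s'],2),'q',np.round(s['q'],2),'p',np.round(s['tcp_pos'],4),'F',np.round(s['force'],1),'T',np.round(s['torque'],2),'op',round(s['opening']*1000,1),'z',np.round(rot()[:,2],3),'x',np.round(rot()[:,0],3))
E
python3 - <<'E'
from h import *
np.set_printoptions(precision=4,suppress=True)
print(RIM,RT(0)); rel(CAPTOP+.075*U+[0,0,.06],RT(0)); rel(CAPTOP+.075*U+[0,0,.06],RT(180));st()
E
python3 -m inch '[{"dz":-40},{"dz":-80},{"dz":-120},{"dz":-120}]'
```

```text
[0.5816 0.0212 0.1935] [[ 0.8061  0.1781  0.5644]
 [ 0.1459 -0.984   0.1022]
 [ 0.5736  0.     -0.8192]]
dxyz [-416.3  465.6 -110.9] rxyz [-16.49  32.44  52.54]
dxyz [-416.3  465.6 -110.9] rxyz [ -38.31  -19.47 -121.01]
t 0.1 q [-1.22  0.38  0.04  1.6  -0.02  1.16 -0.05] p [0.2793 0.586  0.23  ] F [0.2 0.2 0.5] T [ 0.01  0.   -0.01] op 85.1 z [-0.001 -0.002 -1.   ] x [ 0.43   0.903 -0.002]validation failed for argument at $[0]...
```

```bash
python3 -m inch '[{"rx":0,"ry":0,"rz":0,"dx":0,"dy":0,"dz":-40,"grip":85},{"rx":0,"ry":0,"rz":0,"dx":0,"dy":0,"dz":-80,"grip":85},{"rx":0,"ry":0,"rz":0,"dx":0,"dy":0,"dz":-120,"grip":85},{"rx":0,"ry":0,"rz":0,"dx":0,"dy":0,"dz":-120,"grip":85}]'; python3 -c "
from h import *
st(); rel(CAPTOP+.075*U+[0,0,.06],RT(0))"
```

```text
time_s: 0.43
tcp_pos: [0.2815, 0.5906, 0.3618]
tool_rot: [-0.005, 0.846, 0.534, 0.007]
force: [0.6, 0.3, 1.9]
opening: 0.0848
t 0.43 q [-1.23  0.3   0.05  1.43 -0.02  1.39 -0.05] p [0.2815 0.5906 0.3618] F [0.6 0.3 1.9] T [ 0.07 -0.03 -0.04] op 84.8 z [ 0.006  0.016 -1.   ] x [0.43  0.902 0.017]
dxyz [-421.2  465.8   12.3] rxyz [-17.03  31.45  52.3 ]
```

```bash
python3 -m inch '[{"rx":0,"ry":0,"rz":7,"dx":-28,"dy":31,"dz":1,"grip":85},{"rx":-2,"ry":3,"rz":14,"dx":-56,"dy":62,"dz":2,"grip":85},{"rx":-4,"ry":6,"rz":20,"dx":-84,"dy":93,"dz":3,"grip":85},{"rx":-5,"ry":10,"rz":25,"dx":-112,"dy":124,"dz":4,"grip":85},{"rx":-7,"ry":13,"rz":30,"dx":-140,"dy":155,"dz":4,"grip":85},{"rx":-9,"ry":16,"rz":35,"dx":-168,"dy":186,"dz":5,"grip":85},{"rx":-10,"ry":19,"rz":39,"dx":-196,"dy":217,"dz":6,"grip":85},{"rx":-12,"ry":22,"rz":43,"dx":-224,"dy":248,"dz":7,"grip":85},{"rx":-14,"ry":25,"rz":46,"dx":-252,"dy":279,"dz":8,"grip":85},{"rx":-15,"ry":28,"rz":49,"dx":-280,"dy":310,"dz":9,"grip":85}]'; python3 -c "
from h import *
st(); rel(CAPTOP+.075*U+[0,0,.06],RT(0))"
```

```text
time_s: 1.27
tcp_pos: [0.4383, 0.2001, 0.3416]
tool_rot: [-0.019, 0.956, 0.119, 0.266]
force: [0.8, 0.3, 0.5]
opening: 0.0846
t 1.27 q [-0.97 -0.38  0.22  2.21  0.46  0.87 -0.71] p [0.4383 0.2001 0.3416] F [0.8 0.3 0.5] T [-0.13  0.44 -0.02] op 84.6 z [ 0.504  0.1   -0.858] x [0.83  0.218 0.513]
dxyz [ 27.2 204.1  22.2] rxyz [-0.63  4.08  3.8 ]
```

```bash
python3 -m inch '[{"rx":0,"ry":1,"rz":1,"dx":5,"dy":35,"dz":4,"grip":85},{"rx":0,"ry":2,"rz":2,"dx":9,"dy":70,"dz":8,"grip":85},{"rx":0,"ry":3,"rz":3,"dx":14,"dy":105,"dz":12,"grip":85},{"rx":0,"ry":4,"rz":4,"dx":18,"dy":140,"dz":16,"grip":85},{"rx":-0.6,"ry":4,"rz":4,"dx":23,"dy":175,"dz":20,"grip":85},{"rx":-0.6,"ry":4,"rz":4,"dx":27,"dy":204,"dz":22,"grip":85},{"rx":-0.6,"ry":4,"rz":4,"dx":27,"dy":204,"dz":22,"grip":85}]'; python3 -c "
from h import *
st(); rel(CAPTOP+.06*U,RT(0))"
```

```text
time_s: 1.85
tcp_pos: [0.5222, 0.0041, 0.3428]
tool_rot: [-0.026, 0.951, 0.078, 0.298]
force: [0.1, 0.9, 0.2]
opening: 0.0852
t 1.85 q [-0.65 -0.38  0.48  2.21  0.26  0.68 -0.13] p [0.5222 0.0041 0.3428] F [0.1 0.9 0.2] T [-0.01  0.57 -0.07] op 85.2 z [ 0.563  0.097 -0.821] x [0.81  0.133 0.571]
dxyz [-35.2  -6.   64.7] rxyz [ 0.3   0.18 -0.75]
```

```bash
python3 -m inch '[{"rx":0,"ry":0,"rz":7,"dx":-10,"dy":-2,"dz":16,"grip":85},{"rx":0,"ry":0,"rz":14,"dx":-20,"dy":-3,"dz":32,"grip":85},{"rx":0,"ry":0,"rz":21,"dx":-30,"dy":-5,"dz":48,"grip":85},{"rx":0,"ry":0,"rz":28,"dx":-35,"dy":-6,"dz":60,"grip":85},{"rx":0,"ry":0,"rz":35,"dx":-35,"dy":-6,"dz":65,"grip":85},{"rx":0,"ry":0,"rz":42,"dx":-35,"dy":-6,"dz":65,"grip":85},{"rx":0,"ry":0,"rz":49,"dx":-35,"dy":-6,"dz":65,"grip":85},{"rx":0,"ry":0,"rz":56,"dx":-35,"dy":-6,"dz":65,"grip":85},{"rx":0,"ry":0,"rz":63,"dx":-35,"dy":-6,"dz":65,"grip":85},{"rx":0,"ry":0,"rz":70,"dx":-35,"dy":-6,"dz":65,"grip":85}]'; python3 -c "
from h import *
st(); rel(CAPTOP+.06*U,RT(70))"
```

```text
time_s: 2.68
tcp_pos: [0.5273, 0.0198, 0.2686]
tool_rot: [-0.193, 0.826, -0.479, 0.227]
force: [0.4, 0.4, -0.1]
opening: 0.0848
t 2.68 q [-0.39 -0.23  0.28  2.29  0.04  0.46 -1.18] p [0.5273 0.0198 0.2686] F [ 0.4  0.4 -0.1] T [-0.11  0.58 -0.01] op 84.8 z [ 0.56   0.102 -0.822] x [ 0.439 -0.878  0.19 ]
dxyz [ 8.2  1.9 -0.7] rxyz [ 0.26  0.15 -0.46]
```

```bash
python3 -m inch '[{"rx":0,"ry":0,"rz":7,"dx":8,"dy":2,"dz":0,"grip":85},{"rx":0,"ry":0,"rz":14,"dx":8,"dy":2,"dz":0,"grip":85},{"rx":0,"ry":0,"rz":21,"dx":8,"dy":2,"dz":0,"grip":85},{"rx":0,"ry":0,"rz":28,"dx":8,"dy":2,"dz":0,"grip":85},{"rx":0,"ry":0,"rz":35,"dx":8,"dy":2,"dz":0,"grip":85},{"rx":0,"ry":0,"rz":42,"dx":8,"dy":2,"dz":0,"grip":85},{"rx":0,"ry":0,"rz":49,"dx":8,"dy":2,"dz":0,"grip":85},{"rx":0,"ry":0,"rz":56,"dx":8,"dy":2,"dz":0,"grip":85},{"rx":0,"ry":0,"rz":63,"dx":8,"dy":2,"dz":0,"grip":85},{"rx":0,"ry":0,"rz":70,"dx":8,"dy":2,"dz":0,"grip":85}]';  python3 -m inch '[{"rx":0,"ry":0,"rz":4,"dx":0,"dy":0,"dz":0,"grip":85},{"rx":0,"ry":0,"rz":4,"dx":0,"dy":0,"dz":0,"grip":85},{"rx":0,"ry":0,"rz":4,"dx":0,"dy":0,"dz":0,"grip":85}]'; python3 -c "
from h import *
st(); rel(CAPTOP+.06*U,RT(144))
for n in ('side','top'): cv2.imwrite(f'pics/{n}1.png',arm.camera(n)[:,:,::-1])"
```

```text
time_s: 3.52
tcp_pos: [0.5295, 0.0119, 0.2691]
tool_rot: [0.289, -0.402, 0.866, -0.075]
force: [-0.2, -0.1, 0.1]
opening: 0.0853
time_s: 3.77
tcp_pos: [0.5296, 0.0116, 0.2693]
tool_rot: [0.291, -0.375, 0.878, -0.066]
force: [0.6, 0.5, -0.1]
opening: 0.0846
t 3.77 q [-0.13 -0.2   0.07  2.28 -0.12  0.46 -2.31] p [0.5296 0.0116 0.2693] F [ 0.6  0.5 -0.1] T [-0.09  0.58 -0.07] op 84.6 z [ 0.561  0.102 -0.822] x [-0.55  -0.697 -0.461]
dxyz [ 0.1  0.2 -0.6] rxyz [ 0.18 -0.2  -0.02]
```

```bash
python3 -c "
import cv2,numpy as np
a=cv2.imread('pics/top1.png')[120:300,230:410];b=cv2.imread('pics/side1.png')[90:270,230:410]
cv2.imwrite('pics/crop1.png',np.hstack([cv2.resize(x,(400,400),interpolation=2) for x in(a,b)]))"
```

```text
(no output)
```

View pics/crop1.png

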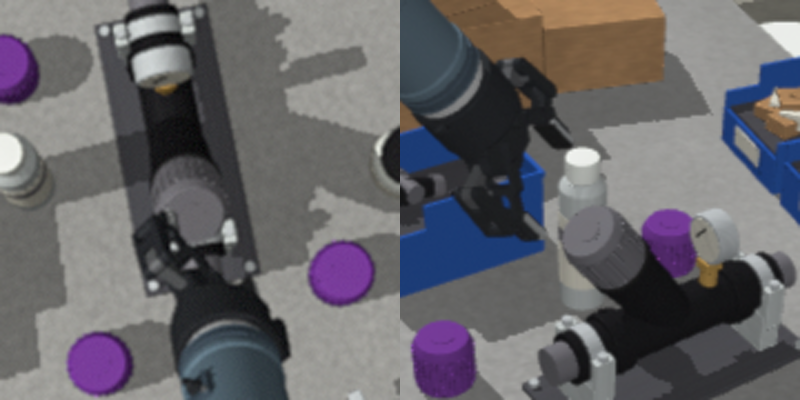

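```bash
python3 -m inch '[{"rx":0,"ry":0,"rz":0,"dx":0,"dy":0,"dz":15,"grip":85},{"rx":0,"ry":0,"rz":0,"dx":0,"dy":0,"dz":30,"grip":85},{"rx":0,"ry":0,"rz":0,"dx":0,"dy":0,"dz":45,"grip":85},{"rx":0,"ry":0,"rz":0,"dx":0,"dy":0,"dz":58,"grip":85},{"rx":0,"ry":0,"rz":0,"dx":0,"dy":0,"dz":70,"grip":85},{"rx":0,"ry":0,"rz":0,"dx":0,"dy":0,"dz":82,"grip":85},{"rx":0,"ry":0,"rz":0,"dx":0,"dy":0,"dz":94,"grip":85},{"rx":0,"ry":0,"rz":0,"dx":0,"dy":0,"dz":104,"grip":85},{"rx":0,"ry":0,"rz":0,"dx":0,"dy":0,"dz":104,"grip":85}]'; python3 -c "
from h import *
st(); rel(CAPTOP-.045*U,RT(144))
for n in ('side','top'): cv2.imwrite(f'pics/{n}2.png',arm.camera(n)[:,:,::-1])
a=cv2.imread('pics/top2.png')[120:300,230:410];b=cv2.imread('pics/side2.png')[90:270,230:410]
cv2.imwrite('pics/crop2.png',np.hstack([cv2.resize(x,(400,400),interpolation=2) for x in(a,b)]))"
```

```text
time_s: 4.62
tcp_pos: [0.5881, 0.0225, 0.1824]
tool_rot: [0.29, -0.375, 0.878, -0.066]
force: [0.3, -0.1, 0.2]
opening: 0.0847
t 4.62 q [-0.17  0.06  0.1   2.25 -0.28  0.24 -2.15] p [0.5881 0.0225 0.1824] F [ 0.3 -0.1  0.2] T [-0.08  0.58  0.08] op 84.7 z [ 0.559  0.102 -0.823] x [-0.551 -0.696 -0.46 ]
dxyz [-0.7 -0.7 -0.8] rxyz [ 0.28 -0.29 -0.06]
```

View pics/crop2.png

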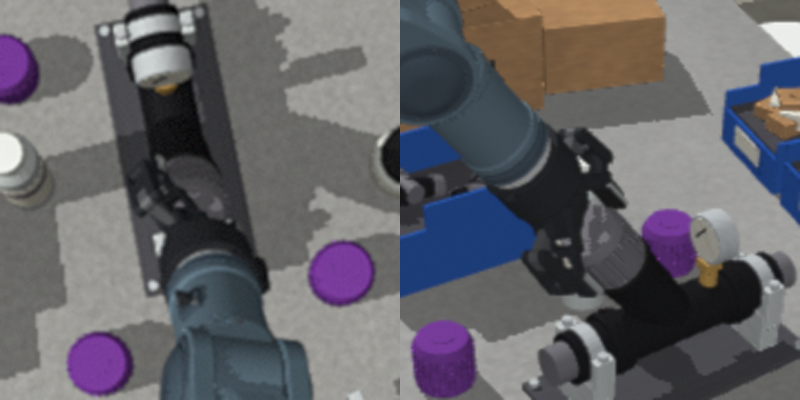

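```bash
python3 -m inch '[{"rx":0,"ry":0,"rz":0,"dx":0,"dy":0,"dz":0,"grip":72},{"rx":0,"ry":0,"rz":0,"dx":0,"dy":0,"dz":0,"grip":68},{"rx":0,"ry":0,"rz":0,"dx":0,"dy":0,"dz":0,"grip":60},{"rx":0,"ry":0,"rz":0,"dx":0,"dy":0,"dz":0,"grip":55},{"rx":0,"ry":0,"rz":0,"dx":0,"dy":0,"dz":0,"grip":55},{"rx":0,"ry":0,"rz":0,"dx":0,"dy":0,"dz":0,"grip":55}]' 70; python3 -c "
from h import *
st()"
```

```text
time_s: 5.22
tcp_pos: [0.5882, 0.0216, 0.1854]
tool_rot: [0.292, -0.374, 0.878, -0.066]
force: [-6.3, -1.9, 5.7]
opening: 0.0634
t 5.22 q [-0.17  0.06  0.1   2.25 -0.28  0.24 -2.15] p [0.5882 0.0216 0.1854] F [-6.3 -1.9  5.7] T [-0.13  0.97  0.01] op 63.4 z [ 0.562  0.102 -0.821] x [-0.551 -0.695 -0.463]
```

```bash
python3 -m inch '[{"rx":0,"ry":0,"rz":-3,"dx":0,"dy":0,"dz":-1,"grip":55},{"rx":0,"ry":0,"rz":-8,"dx":0,"dy":0,"dz":-2,"grip":55},{"rx":0,"ry":0,"rz":-13,"dx":0,"dy":0,"dz":-2.5,"grip":55},{"rx":0,"ry":0,"rz":-18,"dx":0,"dy":0,"dz":-2.8,"grip":55},{"rx":0,"ry":0,"rz":-23,"dx":0,"dy":0,"dz":-3.1,"grip":55},{"rx":0,"ry":0,"rz":-28,"dx":0,"dy":0,"dz":-3.4,"grip":55},{"rx":0,"ry":0,"rz":-28,"dx":0,"dy":0,"dz":-3.4,"grip":55}]'; python3 -c "
from h import *
st()
for n in ('side','top'): cv2.imwrite(f'pics/{n}3.png',arm.camera(n)[:,:,::-1])
a=cv2.imread('pics/top3.png')[120:300,230:410];b=cv2.imread('pics/side3.png')[90:270,230:410]
cv2.imwrite('pics/crop3.png',np.hstack([cv2.resize(x,(400,400),interpolation=2) for x in(a,b)]))"
```

```text
time_s: 5.8
tcp_pos: [0.5876, 0.0216, 0.1872]
tool_rot: [0.267, -0.576, 0.76, -0.136]
force: [11.3, -0.0, -11.3]
opening: 0.0633
t 5.8 q [-0.12  0.05  0.05  2.25 -0.26  0.24 -1.68] p [0.5876 0.0216 0.1872] F [ 11.3  -0.  -11.3] T [-0.34 -0.01 -0.02] op 63.3 z [ 0.563  0.101 -0.82 ] x [-0.193 -0.949 -0.25 ]
```

View pics/crop3.png

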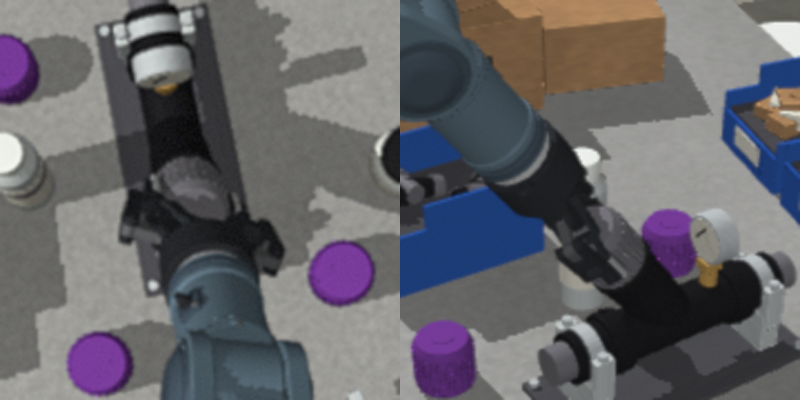

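```bash
python3 -m inch '[{"rx":0,"ry":0,"rz":-7,"dx":0,"dy":0,"dz":0.7,"grip":55},{"rx":0,"ry":0,"rz":-14,"dx":0,"dy":0,"dz":0.4,"grip":55},{"rx":0,"ry":0,"rz":-21,"dx":0,"dy":0,"dz":0,"grip":55},{"rx":0,"ry":0,"rz":-28,"dx":0,"dy":0,"dz":-0.3,"grip":55},{"rx":0,"ry":0,"rz":-35,"dx":0,"dy":0,"dz":-0.6,"grip":55},{"rx":0,"ry":0,"rz":-42,"dx":0,"dy":0,"dz":-1,"grip":55},{"rx":0,"ry":0,"rz":-49,"dx":0,"dy":0,"dz":-1.3,"grip":55},{"rx":0,"ry":0,"rz":-56,"dx":0,"dy":0,"dz":-1.7,"grip":55},{"rx":0,"ry":0,"rz":-63,"dx":0,"dy":0,"dz":-2,"grip":55},{"rx":0,"ry":0,"rz":-70,"dx":0,"dy":0,"dz":-2.3,"grip":55}]'; python3 -c "
from h import *
st(); s=arm.sense();z=rot()[:,2];print('Fz',s['force']@z,'Tz',s['torque']@z,'h',(s['tcp_pos']-RIM)@U)"
```

```text
time_s: 6.73
tcp_pos: [0.585, 0.0254, 0.1896]
tool_rot: [-0.142, 0.909, -0.289, 0.263]
force: [-0.0, 7.0, -0.1]
opening: 0.0633
t 6.73 q [-0.    0.05 -0.08  2.25 -0.24  0.25 -0.48] p [0.585  0.0254 0.1896] F [-0.   7.  -0.1] T [1.16 0.58 0.72] op 63.3 z [ 0.561  0.106 -0.821] x [ 0.694 -0.601  0.396]
Fz 0.7976488671515471 Tz 0.12215527391387734 h -0.005465358438407598
```

```bash
python3 -m inch '[{"rx":0,"ry":0,"rz":0,"dx":0,"dy":0,"dz":0,"grip":55},{"rx":0,"ry":0,"rz":0,"dx":0,"dy":0,"dz":0,"grip":55}]'; python3 -c "
from h import *
st(); s=arm.sense();z=rot()[:,2];print('Ftool',s['force']@rot(),'Tz',s['torque']@z,'h',(s['tcp_pos']-RIM)@U);rel(RIM+U*((s['tcp_pos']-RIM)@U),RT(46))"
```

```text
time_s: 6.9
tcp_pos: [0.5846, 0.0253, 0.1893]
tool_rot: [-0.143, 0.909, -0.292, 0.262]
force: [-1.3, 5.7, -0.2]
opening: 0.0636
t 6.9 q [-0.    0.05 -0.08  2.25 -0.24  0.25 -0.49] p [0.5846 0.0253 0.1893] F [-1.3  5.7 -0.2] T [1.04 0.76 0.77] op 63.6 z [ 0.56   0.106 -0.822] x [ 0.692 -0.605  0.394]
Ftool [-4.46434258 -3.8192863   0.05662734] Tz 0.028021484012369806 h -0.005455978654466642
dxyz [ 2.1  2.9 -0. ] rxyz [-0.01  0.38  0.07]
```

```bash
python3 -m inch '[{"rx":0,"ry":0,"rz":-7,"dx":0,"dy":0,"dz":-0.3,"grip":55},{"rx":0,"ry":0,"rz":-14,"dx":0,"dy":0,"dz":-0.7,"grip":55},{"rx":0,"ry":0,"rz":-21,"dx":0,"dy":0,"dz":-1,"grip":55},{"rx":0,"ry":0,"rz":-28,"dx":0,"dy":0,"dz":-1.4,"grip":55},{"rx":0,"ry":0,"rz":-35,"dx":0,"dy":0,"dz":-1.7,"grip":55},{"rx":0,"ry":0,"rz":-42,"dx":0,"dy":0,"dz":-2.1,"grip":55},{"rx":0,"ry":0,"rz":-49,"dx":0,"dy":0,"dz":-2.4,"grip":55},{"rx":0,"ry":0,"rz":-56,"dx":0,"dy":0,"dz":-2.8,"grip":55},{"rx":0,"ry":0,"rz":-63,"dx":0,"dy":0,"dz":-3.1,"grip":55},{"rx":0,"ry":0,"rz":-70,"dx":0,"dy":0,"dz":-3.5,"grip":55}]'; python3 -c "
from h import *
st(); s=arm.sense();z=rot()[:,2];print('Ftool',s['force']@rot(),'Tz',s['torque']@z,'h',(s['tcp_pos']-RIM)@U);rel(RIM+U*((s['tcp_pos']-RIM)@U),RT(-24))"
```

```text
time_s: 7.73
tcp_pos: [0.5803, 0.0254, 0.19]
tool_rot: [0.033, 0.912, 0.286, 0.294]
force: [-2.7, 5.6, -2.7]
opening: 0.0639
t 7.73 q [ 0.1   0.05 -0.19  2.25 -0.21  0.26  0.72] p [0.5803 0.0254 0.19  ] F [-2.7  5.6 -2.7] T [0.87 1.44 0.64] op 63.9 z [ 0.555  0.107 -0.825] x [0.664 0.54  0.517]
Ftool [-0.16068174 -6.69492007  1.29218401] Tz 0.10691392918799685 h -0.0025518701328679965
dxyz [ 0.4  5.1 -0.1] rxyz [-0.57  0.37  0.41]
```

```bash
python3 -m inch '[{"rx":0,"ry":0,"rz":-7,"dx":0,"dy":0,"dz":-0.3,"grip":55},{"rx":0,"ry":0,"rz":-14,"dx":0,"dy":0,"dz":-0.7,"grip":55},{"rx":0,"ry":0,"rz":-21,"dx":0,"dy":0,"dz":-1,"grip":55},{"rx":0,"ry":0,"rz":-28,"dx":0,"dy":0,"dz":-1.4,"grip":55},{"rx":0,"ry":0,"rz":-35,"dx":0,"dy":0,"dz":-1.7,"grip":55},{"rx":0,"ry":0,"rz":-42,"dx":0,"dy":0,"dz":-2.1,"grip":55},{"rx":0,"ry":0,"rz":-49,"dx":0,"dy":0,"dz":-2.4,"grip":55},{"rx":0,"ry":0,"rz":-56,"dx":0,"dy":0,"dz":-2.8,"grip":55},{"rx":0,"ry":0,"rz":-63,"dx":0,"dy":0,"dz":-3.1,"grip":55},{"rx":0,"ry":0,"rz":-63,"dx":0,"dy":0,"dz":-3.1,"grip":55}]'; python3 -c "
from h import *
st(); s=arm.sense();z=rot()[:,2];print('Ftool',s['force']@rot(),'Tz',s['torque']@z,'h',(s['tcp_pos']-RIM)@U);rel(RIM+U*((s['tcp_pos']-RIM)@U),RT(-87))
for n in ('side','top'): cv2.imwrite(f'pics/{n}4.png',arm.camera(n)[:,:,::-1])
a=cv2.imread('pics/top4.png')[120:300,230:410];b=cv2.imread('pics/side4.png')[90:270,230:410]
cv2.imwrite('pics/crop4.png',np.hstack([cv2.resize(x,(400,400),interpolation=2) for x in(a,b)]))"
```

```text
time_s: 8.57
tcp_pos: [0.5775, 0.0218, 0.1912]
tool_rot: [0.182, 0.631, 0.718, 0.232]
force: [-4.2, 2.0, -3.3]
opening: 0.0635
t 8.57 q [ 0.2   0.04 -0.27  2.25 -0.2   0.26  1.8 ] p [0.5775 0.0218 0.1912] F [-4.2  2.  -3.3] T [0.12 1.91 0.36] op 63.5 z [ 0.554  0.103 -0.826] x [-0.138  0.99   0.032]
Ftool [ 2.42596027 -5.17659195  0.61140904] Tz -0.035504388164846475 h 0.0003844574318969224
dxyz [-1.1  4.6 -0.1] rxyz [-0.74 -0.14  0.03]
```

View pics/crop4.png

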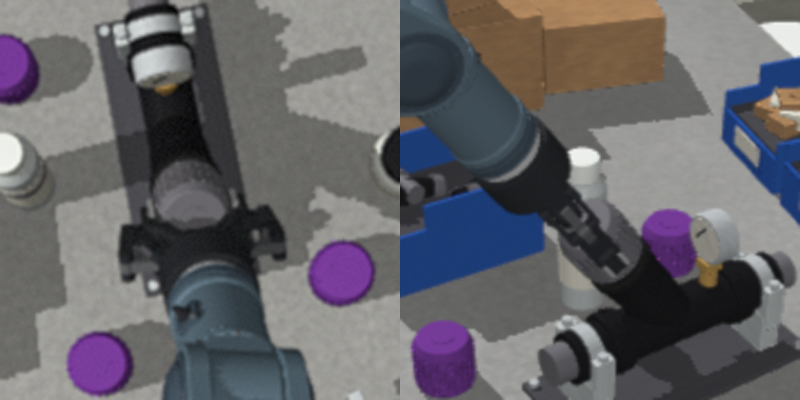

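```bash
python3 -m inch '[{"rx":0,"ry":0,"rz":0,"dx":0,"dy":0,"dz":-1,"grip":55},{"rx":0,"ry":0,"rz":0,"dx":0,"dy":0,"dz":-2,"grip":55},{"rx":0,"ry":0,"rz":0,"dx":0,"dy":0,"dz":-3,"grip":55},{"rx":0,"ry":0,"rz":0,"dx":0,"dy":0,"dz":-4,"grip":55}]'; python3 -c "
from h import *
st(); s=arm.sense();z=rot()[:,2];print('Ftool',s['force']@rot(),'Tz',s['torque']@z,'h',(s['tcp_pos']-RIM)@U);rel(RIM+U*((s['tcp_pos']-RIM)@U),RT(-87))"
```

```text
time_s: 9.0
tcp_pos: [0.5756, 0.0214, 0.1943]
tool_rot: [0.181, 0.632, 0.716, 0.232]
force: [-3.7, 4.1, -9.4]
opening: 0.0636
t 9.0 q [ 0.2   0.03 -0.27  2.25 -0.2   0.27  1.8 ] p [0.5756 0.0214 0.1943] F [-3.7  4.1 -9.4] T [0.35 2.42 0.51] op 63.6 z [ 0.554  0.104 -0.826] x [-0.135  0.99   0.034]
Ftool [ 4.22923647 -7.92646063  6.12082902] Tz 0.025854178767781913 h 0.004017711811778348
dxyz [-1.1  4.4 -0.1] rxyz [-0.73 -0.15 -0.18]
```

```bash
python3 -m inch '[{"rx":0,"ry":0,"rz":0,"dx":0,"dy":0,"dz":-3,"grip":55},{"rx":0,"ry":0,"rz":0,"dx":0,"dy":0,"dz":-6,"grip":55},{"rx":0,"ry":0,"rz":0,"dx":0,"dy":0,"dz":-10,"grip":55},{"rx":0,"ry":0,"rz":0,"dx":0,"dy":0,"dz":-14,"grip":55},{"rx":0,"ry":0,"rz":0,"dx":0,"dy":0,"dz":-18,"grip":55}]'; python3 -c "
from h import *
st(); s=arm.sense();z=rot()[:,2];print('Ftool',s['force']@rot(),'Tz',s['torque']@z,'h',(s['tcp_pos']-RIM)@U);rel(RIM+U*((s['tcp_pos']-RIM)@U),RT(-87))
for n in ('side','top'): cv2.imwrite(f'pics/{n}5.png',arm.camera(n)[:,:,::-1])
a=cv2.imread('pics/top5.png')[120:300,230:410];b=cv2.imread('pics/side5.png')[90:270,230:410]
cv2.imwrite('pics/crop5.png',np.hstack([cv2.resize(x,(400,400),interpolation=2) for x in(a,b)]))"
```

```text
time_s: 9.42
tcp_pos: [0.5726, 0.0173, 0.2166]
tool_rot: [0.189, 0.632, 0.714, 0.237]
force: [0.2, 0.3, -0.8]
opening: 0.0638
t 9.42 q [ 0.21 -0.02 -0.27  2.25 -0.23  0.3   1.82] p [0.5726 0.0173 0.2166] F [ 0.2  0.3 -0.8] T [-0.18  0.82 -0.02] op 63.8 z [ 0.569  0.1   -0.816] x [-0.131  0.991  0.03 ]
Ftool [ 0.20274105 -0.28764369  0.75620949] Tz -0.005773405283495287 h 0.024483470523025366
dxyz [ 1.9 -5.6 -0. ] rxyz [ 0.29  0.13 -0.22]
```

View pics/crop5.png

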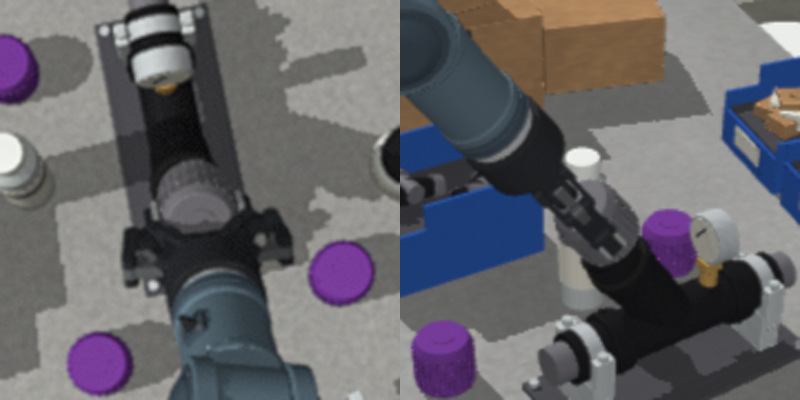

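```bash
python3 -m inch '[{"rx":0,"ry":0,"rz":0,"dx":1,"dy":-4,"dz":0,"grip":55},{"rx":0,"ry":0,"rz":0,"dx":2,"dy":-8,"dz":-1,"grip":55},{"rx":0,"ry":0,"rz":0,"dx":2,"dy":-9,"dz":-4,"grip":55},{"rx":0,"ry":0,"rz":0,"dx":2,"dy":-9,"dz":-12,"grip":55},{"rx":0,"ry":0,"rz":0,"dx":2,"dy":-9,"dz":-22,"grip":55},{"rx":0,"ry":0,"rz":0,"dx":2,"dy":-9,"dz":-34,"grip":55},{"rx":0,"ry":0,"rz":0,"dx":2,"dy":-9,"dz":-46,"grip":55}]'; python3 -c "
from h import *
st(); s=arm.sense();z=rot()[:,2];print('Ftool',s['force']@rot(),'Tz',s['torque']@z,'h',(s['tcp_pos']-RIM)@U);rel(RIM+U*((s['tcp_pos']-RIM)@U),RT(-87))
for n in ('side','top'): cv2.imwrite(f'pics/{n}6.png',arm.camera(n)[:,:,::-1])
a=cv2.imread('pics/top6.png')[120:300,230:410];b=cv2.imread('pics/side6.png')[90:270,230:410]
cv2.imwrite('pics/crop6.png',np.hstack([cv2.resize(x,(400,400),interpolation=2) for x in(a,b)]))"
```

```text
time_s: 10.1
tcp_pos: [0.5354, 0.0149, 0.2461]
tool_rot: [0.185, 0.631, 0.715, 0.235]
force: [1.0, 0.0, -1.6]
opening: 0.0637
t 10.1 q [ 0.21 -0.14 -0.26  2.28 -0.28  0.4   1.86] p [0.5354 0.0149 0.2461] F [ 1.   0.  -1.6] T [-0.1   0.68  0.01] op 63.7 z [ 0.562  0.102 -0.821] x [-0.134  0.991  0.032]
Ftool [-0.16944111 -0.11719126  1.82870158] Tz 0.007997145118441282 h 0.06984744744906127
dxyz [-1.6  8.1 -0. ] rxyz [-0.19 -0.01 -0.14]
```

View pics/crop6.png

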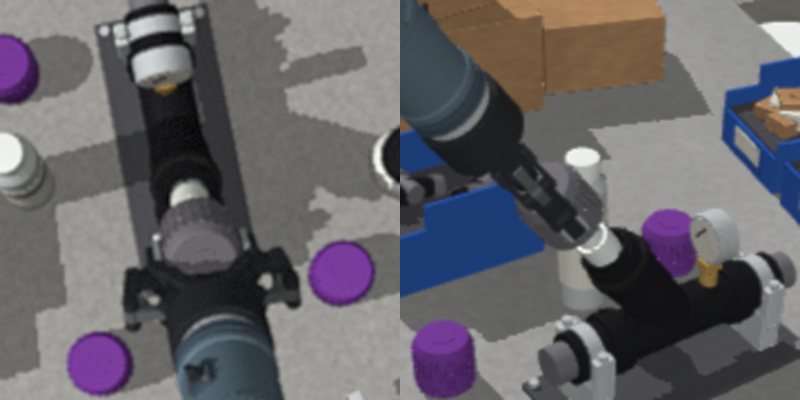

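```bash
python3 -m inch '[{"rx":0,"ry":0,"rz":0,"dx":0,"dy":1,"dz":-12,"grip":55},{"rx":0,"ry":0,"rz":0,"dx":0,"dy":2,"dz":-24,"grip":55},{"rx":0,"ry":0,"rz":0,"dx":0,"dy":3,"dz":-36,"grip":55},{"rx":0,"ry":0,"rz":0,"dx":0,"dy":3,"dz":-50,"grip":55},{"rx":0,"ry":0,"rz":0,"dx":0,"dy":3,"dz":-55,"grip":55},{"rx":0,"ry":0,"rz":0,"dx":0,"dy":3,"dz":-55,"grip":55},{"rx":0,"ry":0,"rz":0,"dx":0,"dy":3,"dz":-55,"grip":55}]'; python3 -c "
from h import *
st(); s=arm.sense();print('h',(s['tcp_pos']-RIM)@U)
for n in ('side','top'): cv2.imwrite(f'pics/{n}7.png',arm.camera(n)[:,:,::-1])
a=cv2.imread('pics/top7.png')[120:300,230:410];b=cv2.imread('pics/side7.png')[90:270,230:410]
cv2.imwrite('pics/crop7.png',np.hstack([cv2.resize(x,(400,400),interpolation=2) for x in(a,b)]))
c=cv2.imread('pics/top0.png')[180:330,420:570];cv2.imwrite('pics/tray.png',cv2.resize(c,None,fx=4,fy=4,interpolation=2))"
```

```text
time_s: 10.78
tcp_pos: [0.5075, 0.0096, 0.2921]
tool_rot: [0.185, 0.631, 0.715, 0.235]
force: [0.7, -0.1, -1.2]
opening: 0.0638
t 10.78 q [ 0.22 -0.27 -0.23  2.28 -0.29  0.54  1.88] p [0.5075 0.0096 0.2921] F [ 0.7 -0.1 -1.2] T [-0.12  0.74 -0.01] op 63.8 z [ 0.562  0.102 -0.821] x [-0.134  0.991  0.031]
h 0.12379845384823876
```

View pics/crop7.png

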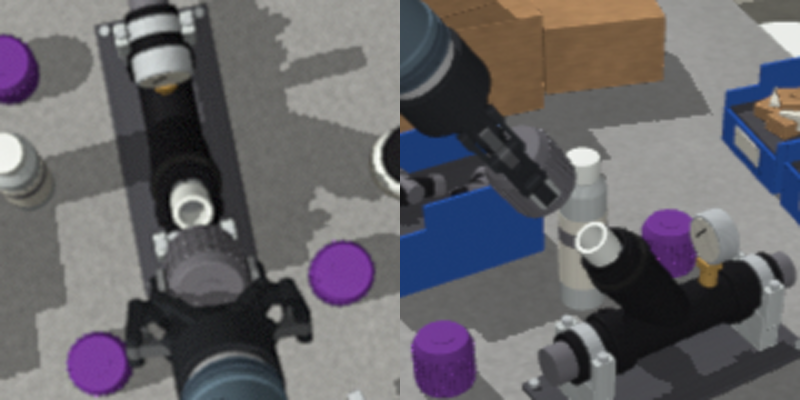

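View pics/tray.png

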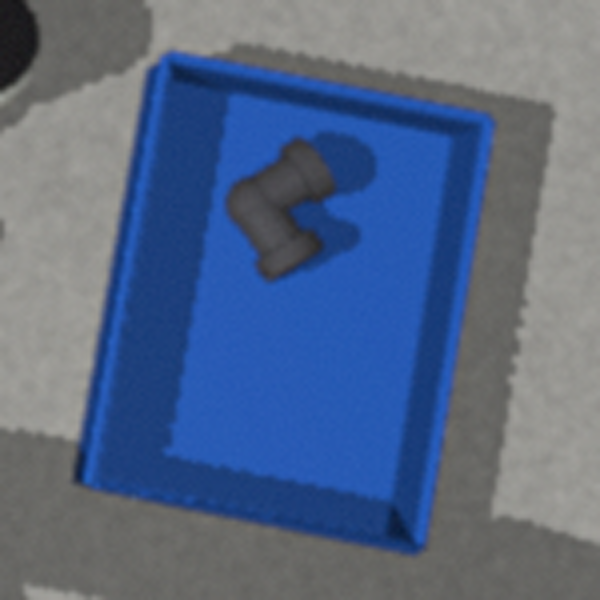

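```bash
cat >> h.py <<'E'
_T=[plane('top',u,v,.05) for u,v in[(460.75,194.25),(543.25,209.25),(526.25,317.5),(441,300.5)]]
TC=np.mean(_T,0);_a=_T[0]+_T[1]-_T[2]-_T[3];TY=np.arctan2(_a[1],_a[0])
TX=np.array([np.cos(TY),np.sin(TY)]);TYv=np.array([-np.sin(TY),np.cos(TY)])
def tr(p): d=np.array(p)[:2]-TC[:2];return np.array([d@TX,d@TYv])
def untr(x,y): return TC[:2]+x*TX+y*TYv
E
python3 - <<'E'
from h import *
from h import _T
np.set_printoptions(precision=4,suppress=True)
print(np.array(_T),[np.linalg.norm(_T[i]-_T[i-1]) for i in range(4)],TC,np.degrees(TY))
for n,u,v in(('corner',235,200),('e1',315,140),('e2',330,190),('e3',322,243),('e4',267,280)):
    p=plane('top',u/4+420,v/4+180,.02);print(n,p,tr(p))
t,e=tri((316.4,214.5),(316.4,196.7));print('screentop',t,e,'expect',RIM+.025*U)
for x,y in((-.06,.04),(-.06,-.045),(-.055,.04)):print(untr(x,y),np.linalg.norm(untr(x,y)))
E
```

```text
[[ 0.6348 -0.2976  0.05  ]
 [ 0.5995 -0.4769  0.05  ]
 [ 0.3648 -0.4283  0.05  ]
 [ 0.4027 -0.2466  0.05  ]] [np.float64(0.23763951411405299), np.float64(0.1827920134342971), np.float64(0.23973779522790267), np.float64(0.18560937678222542)] [ 0.5005 -0.3623  0.05  ] -12.054199748092447
corner [ 0.5586 -0.342   0.02  ] [0.0526 0.032 ]
e1 [ 0.592  -0.3882  0.02  ] [ 0.095  -0.0061]
e2 [ 0.5637 -0.3953  0.02  ] [ 0.0687 -0.019 ]
e3 [ 0.5339 -0.3895  0.02  ] [ 0.0384 -0.0196]
e4 [ 0.5135 -0.358   0.02  ] [0.0119 0.0069]
screentop [0.568  0.0197 0.2098] 0.0036379961578452487 expect [0.5675 0.0186 0.2139]
[ 0.4501 -0.3107] 0.546935206782546
[ 0.4324 -0.3938] 0.5848362556621249
[ 0.455  -0.3117] 0.5515559589241699
```

```bash
cat >> h.py <<'E'
def RD(az): a=np.radians(az);x=np.array([np.cos(a),np.sin(a),0]);z=np.array([0,0,-1.]);return np.stack([x,np.cross(z,x),z],1)
E
python3 - <<'E'
from h import *
d,rv=rel([*untr(-.055,.04),.25],RD(-12))
for f in (.1,.2,.3,.4,.5,.6,.7,.8,.9,1): print(f,np.round(d*f),np.round(rv*f,1))
E
```

```text
dxyz [-312.7  -95.7  -28.2] rxyz [ 21.54 -34.17 105.32]
0.1 [-31. -10.  -3.] [ 2.2 -3.4 10.5]
0.2 [-63. -19.  -6.] [ 4.3 -6.8 21.1]
0.3 [-94. -29.  -8.] [  6.5 -10.2  31.6]
0.4 [-125.  -38.  -11.] [  8.6 -13.7  42.1]
0.5 [-156.  -48.  -14.] [ 10.8 -17.1  52.7]
0.6 [-188.  -57.  -17.] [ 12.9 -20.5  63.2]
0.7 [-219.  -67.  -20.] [ 15.1 -23.9  73.7]
0.8 [-250.  -77.  -23.] [ 17.2 -27.3  84.3]
0.9 [-281.  -86.  -25.] [ 19.4 -30.7  94.8]
1 [-313.  -96.  -28.] [ 21.5 -34.2 105.3]
```

```bash
python3 -m inch '[{"rx":1,"ry":-2,"rz":5,"dx":-16,"dy":-5,"dz":-1,"grip":55},{"rx":2.2,"ry":-3.4,"rz":10.5,"dx":-31,"dy":-10,"dz":-3,"grip":55},{"rx":3.5,"ry":-5.5,"rz":17,"dx":-50,"dy":-15,"dz":-4,"grip":55},{"rx":4.7,"ry":-7.5,"rz":23,"dx":-69,"dy":-21,"dz":-6,"grip":55},{"rx":6,"ry":-9.5,"rz":29,"dx":-87,"dy":-27,"dz":-8,"grip":55},{"rx":7.3,"ry":-11.5,"rz":35,"dx":-105,"dy":-32,"dz":-9,"grip":55},{"rx":8.6,"ry":-13.7,"rz":42,"dx":-125,"dy":-38,"dz":-11,"grip":55},{"rx":9.8,"ry":-15.5,"rz":48,"dx":-143,"dy":-44,"dz":-13,"grip":55},{"rx":11,"ry":-17.5,"rz":54,"dx":-161,"dy":-49,"dz":-14,"grip":55},{"rx":12.3,"ry":-19.5,"rz":60,"dx":-179,"dy":-55,"dz":-16,"grip":55}]'; python3 -c "
from h import *
st(); rel([*untr(-.055,.04),.25],RD(-12))"
```

```text
time_s: 11.72
tcp_pos: [0.4774, -0.1748, 0.2673]
tool_rot: [0.09, 0.948, 0.284, 0.115]
force: [-0.2, -0.2, -1.3]
opening: 0.0638
t 11.72 q [ 0.61 -0.08 -0.34  2.09  0.01  0.84  0.84] p [ 0.4774 -0.1748  0.2673] F [-0.2 -0.2 -1.3] T [ 0.24  0.38 -0.02] op 63.8 z [ 0.269 -0.106 -0.957] x [0.812 0.559 0.167]
dxyz [-97.6  96.9  25. ] rxyz [  9.18 -14.62  45.03]
```

```bash
python3 -m inch '[{"rx":1.3,"ry":-2,"rz":6,"dx":-14,"dy":14,"dz":4,"grip":55},{"rx":2.5,"ry":-4,"rz":12,"dx":-28,"dy":28,"dz":7,"grip":55},{"rx":3.7,"ry":-6,"rz":18,"dx":-42,"dy":42,"dz":11,"grip":55},{"rx":5,"ry":-8,"rz":24,"dx":-56,"dy":56,"dz":14,"grip":55},{"rx":6,"ry":-10,"rz":30,"dx":-70,"dy":70,"dz":18,"grip":55},{"rx":7.4,"ry":-12,"rz":36,"dx":-84,"dy":83,"dz":21,"grip":55},{"rx":9,"ry":-14,"rz":42,"dx":-95,"dy":95,"dz":25,"grip":55},{"rx":9.2,"ry":-14.6,"rz":45,"dx":-98,"dy":97,"dz":25,"grip":55},{"rx":9.2,"ry":-14.6,"rz":45,"dx":-98,"dy":97,"dz":25,"grip":55}]'; python3 -c "
from h import *
st(); rel([*untr(-.055,.04),.05],RD(-12))
for n in ('side','top'): cv2.imwrite(f'pics/{n}8.png',arm.camera(n)[:,:,::-1])
a=cv2.imread('pics/top8.png')[160:360,380:580];b=cv2.imread('pics/side8.png')[230:470,250:490]
cv2.imwrite('pics/crop8.png',np.hstack([cv2.resize(x,(400,400),interpolation=2) for x in(a,b)]))"
```

```text
time_s: 12.47
tcp_pos: [0.4551, -0.3145, 0.2494]
tool_rot: [0.0, 0.995, -0.104, 0.0]
force: [-0.5, 0.3, -1.3]
opening: 0.0639
t 12.47 q [ 0.71  0.19 -0.2   1.81  0.04  1.14  0.28] p [ 0.4551 -0.3145  0.2494] F [-0.5  0.3 -1.3] T [ 0.03 -0.02 -0.03] op 63.9 z [ 0.001 -0.001 -1.   ] x [ 0.978 -0.208  0.001]
dxyz [ -0.8  -2.8 199.4] rxyz [ 0.05 -0.05  0.01]
```

View pics/crop8.png

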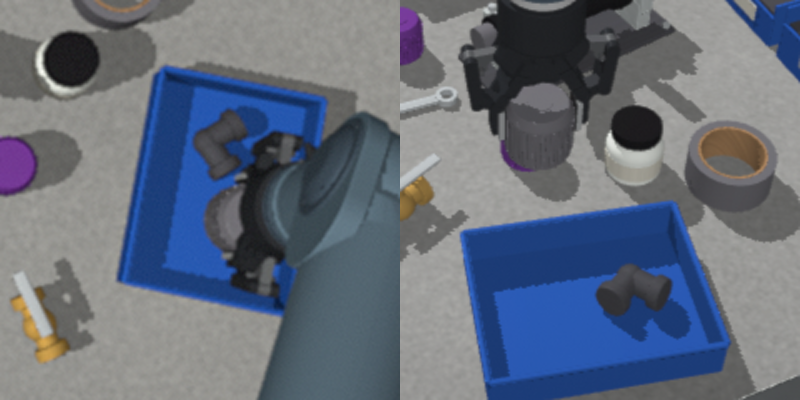

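```bash
python3 -m inch '[{"rx":0,"ry":0,"rz":0,"dx":-1,"dy":-1,"dz":25,"grip":55},{"rx":0,"ry":0,"rz":0,"dx":-1,"dy":-3,"dz":55,"grip":55},{"rx":0,"ry":0,"rz":0,"dx":-1,"dy":-3,"dz":85,"grip":55},{"rx":0,"ry":0,"rz":0,"dx":-1,"dy":-3,"dz":115,"grip":55},{"rx":0,"ry":0,"rz":0,"dx":-1,"dy":-3,"dz":145,"grip":55},{"rx":0,"ry":0,"rz":0,"dx":-1,"dy":-3,"dz":170,"grip":55},{"rx":0,"ry":0,"rz":0,"dx":-1,"dy":-3,"dz":190,"grip":55},{"rx":0,"ry":0,"rz":0,"dx":-1,"dy":-3,"dz":200,"grip":55},{"rx":0,"ry":0,"rz":0,"dx":-1,"dy":-3,"dz":200,"grip":55}]'; python3 -m inch '[{"rx":0,"ry":0,"rz":0,"dx":0,"dy":0,"dz":5,"grip":55},{"rx":0,"ry":0,"rz":0,"dx":0,"dy":0,"dz":10,"grip":55},{"rx":0,"ry":0,"rz":0,"dx":0,"dy":0,"dz":15,"grip":55},{"rx":0,"ry":0,"rz":0,"dx":0,"dy":0,"dz":20,"grip":55},{"rx":0,"ry":0,"rz":0,"dx":0,"dy":0,"dz":23,"grip":55},{"rx":0,"ry":0,"rz":0,"dx":0,"dy":0,"dz":23,"grip":55}]'; python3 -c "
from h import *
st(); rel([*untr(-.055,.04),.018],RD(-12))
for n in ('side','top'): cv2.imwrite(f'pics/{n}9.png',arm.camera(n)[:,:,::-1])
a=cv2.imread('pics/top9.png')[160:360,380:580];b=cv2.imread('pics/side9.png')[290:470,270:450]
cv2.imwrite('pics/crop9.png',np.hstack([cv2.resize(x,(400,400),interpolation=2) for x in(a,b)]))"
```

```text
time_s: 13.32
tcp_pos: [0.4539, -0.3064, 0.0489]
tool_rot: [-0.001, 0.995, -0.101, -0.001]
force: [0.1, 0.1, -0.9]
opening: 0.0639
time_s: 13.82
tcp_pos: [0.4551, -0.3089, 0.0278]
tool_rot: [0.001, 0.995, -0.102, 0.001]
force: [-1.0, -0.3, -1.2]
opening: 0.0635
t 13.82 q [ 0.67  0.48 -0.18  1.97  0.13  0.71  0.21] p [ 0.4551 -0.3089  0.0278] F [-1.  -0.3 -1.2] T [0.01 0.08 0.01] op 63.5 z [ 0.002 -0.001 -1.   ] x [ 0.979 -0.203  0.002]
dxyz [0.4 2.8 9.8] rxyz [ 0.06 -0.1   0.29]
```

View pics/crop9.png

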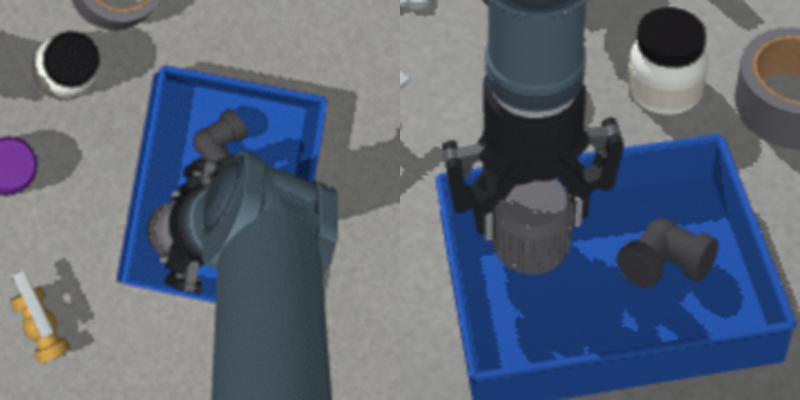

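```bash
python3 -m inch '[{"rx":0,"ry":0,"rz":0,"dx":0,"dy":0,"dz":2,"grip":55},{"rx":0,"ry":0,"rz":0,"dx":0,"dy":0,"dz":4,"grip":55},{"rx":0,"ry":0,"rz":0,"dx":0,"dy":0,"dz":6,"grip":55},{"rx":0,"ry":0,"rz":0,"dx":0,"dy":0,"dz":6,"grip":55}]'; python3 -m inch '[{"rx":0,"ry":0,"rz":0,"dx":0,"dy":0,"dz":1,"grip":55},{"rx":0,"ry":0,"rz":0,"dx":0,"dy":0,"dz":2,"grip":55},{"rx":0,"ry":0,"rz":0,"dx":0,"dy":0,"dz":2,"grip":55}]'
```

```text
time_s: 14.25
tcp_pos: [0.4552, -0.3089, 0.0219]
tool_rot: [0.001, 0.995, -0.102, 0.001]
force: [-0.2, 0.0, -1.7]
opening: 0.0637
time_s: 14.5
tcp_pos: [0.4554, -0.3089, 0.0201]
tool_rot: [0.001, 0.995, -0.102, 0.001]
force: [0.2, 0.2, -1.4]
opening: 0.0636
```

```bash
python3 -m inch '[{"rx":0,"ry":0,"rz":0,"dx":0,"dy":0,"dz":1,"grip":55},{"rx":0,"ry":0,"rz":0,"dx":0,"dy":0,"dz":2,"grip":55},{"rx":0,"ry":0,"rz":0,"dx":0,"dy":0,"dz":2,"grip":55}]'; python3 -m inch '[{"rx":0,"ry":0,"rz":0,"dx":0,"dy":0,"dz":1,"grip":55},{"rx":0,"ry":0,"rz":0,"dx":0,"dy":0,"dz":2,"grip":55},{"rx":0,"ry":0,"rz":0,"dx":0,"dy":0,"dz":2,"grip":55}]';
```

```text
time_s: 14.75
tcp_pos: [0.4555, -0.309, 0.0181]
tool_rot: [0.001, 0.995, -0.102, 0.001]
force: [0.4, 0.5, -0.6]
opening: 0.0635
time_s: 15.0
tcp_pos: [0.4557, -0.3091, 0.0162]
tool_rot: [0.001, 0.995, -0.102, 0.001]
force: [-0.5, -0.3, -1.3]
opening: 0.0637
```

```bash
python3 -m inch '[{"rx":0,"ry":0,"rz":0,"dx":0,"dy":0,"dz":1,"grip":55},{"rx":0,"ry":0,"rz":0,"dx":0,"dy":0,"dz":2,"grip":55},{"rx":0,"ry":0,"rz":0,"dx":0,"dy":0,"dz":2,"grip":55}]'; python3 -m inch '[{"rx":0,"ry":0,"rz":0,"dx":0,"dy":0,"dz":1,"grip":55},{"rx":0,"ry":0,"rz":0,"dx":0,"dy":0,"dz":2,"grip":55},{"rx":0,"ry":0,"rz":0,"dx":0,"dy":0,"dz":2,"grip":55}]';python3 -c "
from h import *
for n in ('side',): cv2.imwrite(f'pics/{n}10.png',arm.camera(n)[:,:,::-1])
b=cv2.imread('pics/side10.png')[330:430,290:390]
cv2.imwrite('pics/crop10.png',cv2.resize(b,(600,600),interpolation=2))"
```

```text
time_s: 15.25
tcp_pos: [0.4557, -0.3091, 0.0161]
tool_rot: [0.001, 0.995, -0.102, 0.001]
force: [-4.5, 3.2, 10.6]
opening: 0.0639
time_s: 15.5
tcp_pos: [0.4557, -0.3092, 0.0161]
tool_rot: [0.001, 0.995, -0.102, 0.0]
force: [-8.0, 4.7, 23.3]
opening: 0.0635
```

View pics/crop10.png

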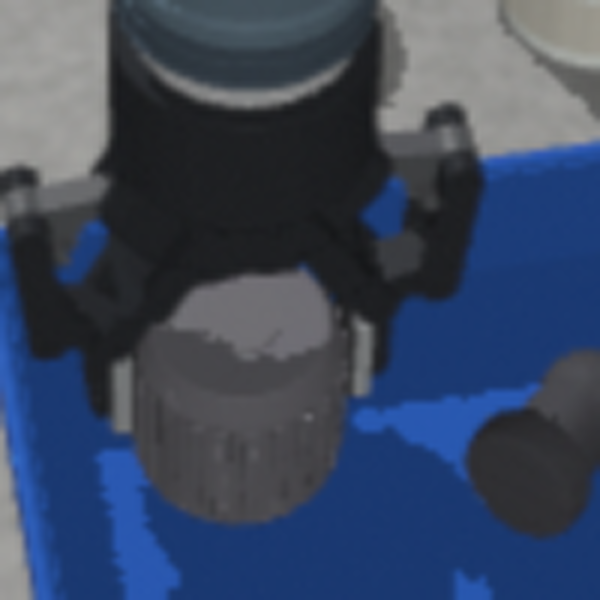

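```bash
python3 -m inch '[{"rx":0,"ry":0,"rz":0,"dx":0,"dy":0,"dz":-3.5,"grip":55},{"rx":0,"ry":0,"rz":0,"dx":0,"dy":0,"dz":-3.5,"grip":64},{"rx":0,"ry":0,"rz":0,"dx":0,"dy":0,"dz":-3.5,"grip":68},{"rx":0,"ry":0,"rz":0,"dx":0,"dy":0,"dz":-3.5,"grip":72},{"rx":0,"ry":0,"rz":0,"dx":0,"dy":0,"dz":-3.5,"grip":73},{"rx":0,"ry":0,"rz":0,"dx":0,"dy":0,"dz":-3.5,"grip":73},{"rx":0,"ry":0,"rz":0,"dx":0,"dy":0,"dz":-3.5,"grip":73}]';python3 -c "
from h import *
st()
for n in ('side',): cv2.imwrite(f'pics/{n}11.png',arm.camera(n)[:,:,::-1])
b=cv2.imread('pics/side11.png')[330:430,290:390]
cv2.imwrite('pics/crop11.png',cv2.resize(b,(600,600),interpolation=2))"
```

```text
time_s: 16.13
tcp_pos: [0.4555, -0.309, 0.0154]
tool_rot: [0.001, 0.995, -0.102, 0.001]
force: [0.4, -0.0, -0.4]
opening: 0.0733
t 16.13 q [ 0.67  0.5  -0.18  1.97  0.13  0.68  0.21] p [ 0.4555 -0.309   0.0154] F [ 0.4 -0.  -0.4] T [-0.    0.05 -0.03] op 73.3 z [ 0.002 -0.002 -1.   ] x [ 0.979 -0.203  0.002]
```

View pics/crop11.png

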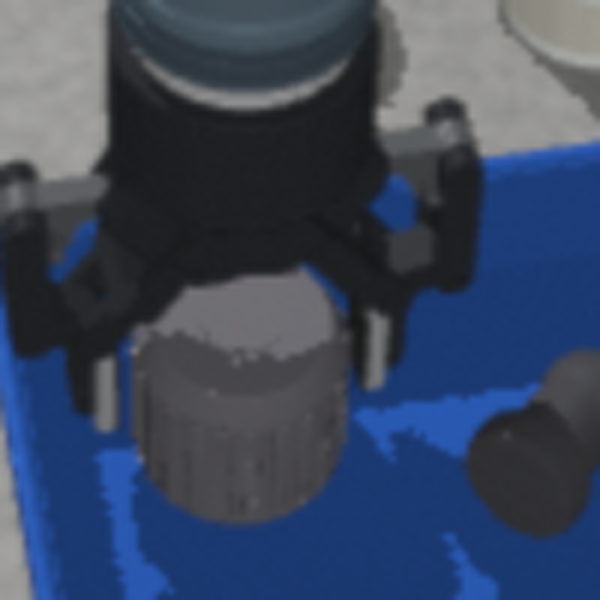

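```bash
python3 -m inch '[{"rx":0,"ry":0,"rz":0,"dx":0,"dy":0,"dz":-12,"grip":73},{"rx":0,"ry":0,"rz":0,"dx":0,"dy":0,"dz":-30,"grip":73},{"rx":0,"ry":0,"rz":0,"dx":0,"dy":0,"dz":-60,"grip":73},{"rx":0,"ry":0,"rz":0,"dx":0,"dy":0,"dz":-95,"grip":73},{"rx":0,"ry":0,"rz":0,"dx":0,"dy":0,"dz":-130,"grip":73},{"rx":0,"ry":0,"rz":0,"dx":0,"dy":0,"dz":-165,"grip":73},{"rx":0,"ry":0,"rz":0,"dx":0,"dy":0,"dz":-200,"grip":73},{"rx":0,"ry":0,"rz":0,"dx":0,"dy":0,"dz":-235,"grip":73},{"rx":0,"ry":0,"rz":0,"dx":0,"dy":0,"dz":-260,"grip":73},{"rx":0,"ry":0,"rz":0,"dx":0,"dy":0,"dz":-265,"grip":73}]';python3 -c "
from h import *
st()
for n in ('side','top'): cv2.imwrite(f'pics/{n}12.png',arm.camera(n)[:,:,::-1])
a=cv2.imread('pics/top12.png')[180:250,280:350];b=cv2.imread('pics/side12.png')[165:235,283:353]
cv2.imwrite('pics/crop12.png',np.hstack([cv2.resize(x,(400,400),interpolation=2) for x in(a,b)]))"
```

```text
time_s: 17.02
tcp_pos: [0.4579, -0.3101, 0.2882]
tool_rot: [0.004, 0.995, -0.102, 0.007]
force: [0.2, -0.5, -0.4]
opening: 0.0729
t 17.02 q [ 0.71  0.16 -0.21  1.77  0.04  1.21  0.29] p [ 0.4579 -0.3101  0.2882] F [ 0.2 -0.5 -0.4] T [-0.   -0.06  0.04] op 72.9 z [ 0.013 -0.009 -1.   ] x [ 0.979 -0.203  0.014]
```

View pics/crop12.png

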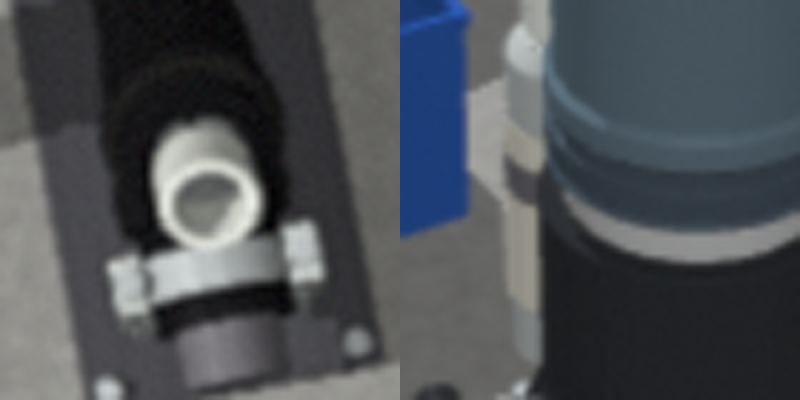

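View pics/side12.png

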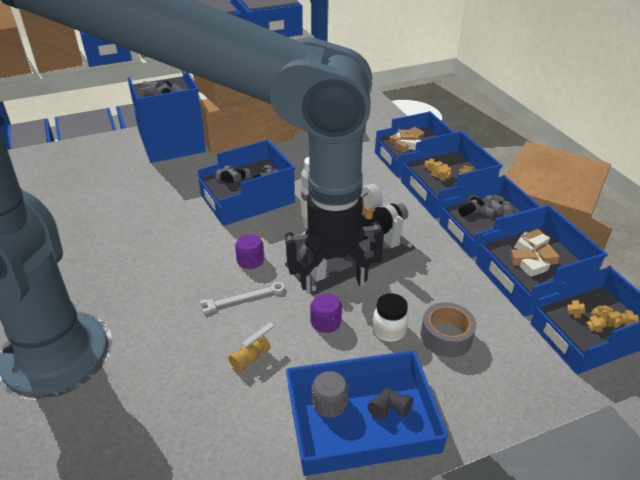

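```bash
python3 -c "
from h import *
b=cv2.imread('pics/side7.png')[175:235,290:350]
cv2.imwrite('pics/crop13.png',cv2.resize(b,(600,600),interpolation=2))"
```

```text
(no output)
```

View pics/crop13.png

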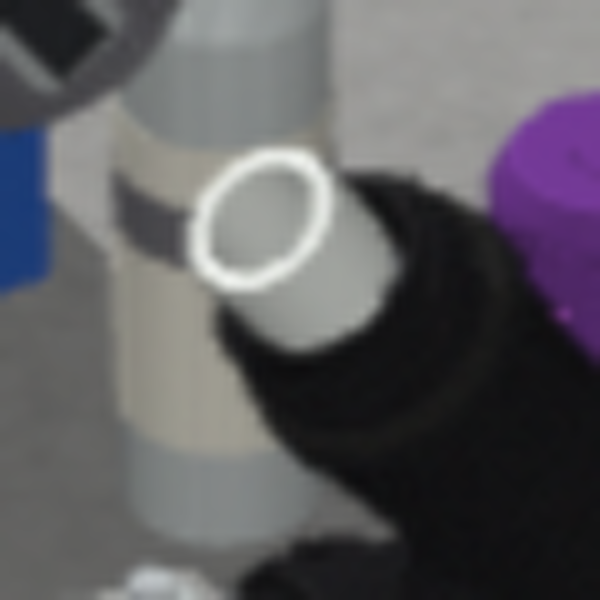

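```bash
python3 -c "
from h import *
t,e=tri((316.6,215.7),(316.1,197.0));print(t,e)
for n,p in(('top',(316.6,215.7)),('side',(316.1,197))): print(plane(n,*p,.213))
print(RIM+.025*U+[-.0021,.0013,-.0013])
P=np.array([.5657,.0192,.213])
rel(P+.07*U,RT(0));rel(P+.07*U,RT(90))"
```

```text
[0.56636335 0.01915782 0.20968962] 0.0022359604554092033
[0.56696941 0.0188034  0.213     ]
[0.56347644 0.01507847 0.213     ]
[0.56541524 0.0199173  0.21264678]
dxyz [   3.5 -328.7   12.1] rxyz [  6.97  34.18 -21.18]
dxyz [   3.5 -328.7   12.1] rxyz [30.66 20.27 65.95]
```

```bash
python3 -m inch '[{"rx":0.7,"ry":3.4,"rz":-2,"dx":0,"dy":-25,"dz":0,"grip":73},{"rx":1.4,"ry":6.8,"rz":-4,"dx":0,"dy":-60,"dz":0,"grip":73},{"rx":2.1,"ry":10.2,"rz":-6,"dx":0,"dy":-95,"dz":0,"grip":73},{"rx":2.8,"ry":13.6,"rz":-8.5,"dx":0,"dy":-130,"dz":0,"grip":73},{"rx":3.5,"ry":17,"rz":-10.5,"dx":1,"dy":-165,"dz":2,"grip":73},{"rx":4.2,"ry":20.4,"rz":-12.5,"dx":1,"dy":-200,"dz":4,"grip":73},{"rx":4.9,"ry":24,"rz":-15,"dx":2,"dy":-235,"dz":6,"grip":73},{"rx":5.6,"ry":27.4,"rz":-17,"dx":2,"dy":-270,"dz":8,"grip":73},{"rx":6.3,"ry":31,"rz":-19,"dx":3,"dy":-300,"dz":10,"grip":73},{"rx":7,"ry":34,"rz":-21,"dx":3,"dy":-325,"dz":12,"grip":73}]';python3 -c "
from h import *
st()
P=np.array([.5660,.0192,.212])
rel(P+.06*U,RT(0))"
```

```text
time_s: 17.95
tcp_pos: [0.5218, 0.0116, 0.2655]
tool_rot: [-0.029, 0.951, 0.085, 0.295]
force: [-0.5, 0.6, 0.2]
opening: 0.0726
t 17.95 q [ 0.46 -0.2  -0.46  2.27 -0.41  0.48  0.47] p [0.5218 0.0116 0.2655] F [-0.5  0.6  0.2] T [-0.13  0.61 -0.02] op 72.6 z [ 0.557  0.106 -0.824] x [0.811 0.144 0.567]
dxyz [6.1 0.4 9.5] rxyz [-0.3   0.48 -0.15]
```

```bash
python3 -m inch '[{"rx":0,"ry":0.5,"rz":0,"dx":6,"dy":0,"dz":10,"grip":73},{"rx":0,"ry":0.5,"rz":0,"dx":6,"dy":0,"dz":10,"grip":73},{"rx":0,"ry":0.5,"rz":0,"dx":6,"dy":0,"dz":10,"grip":73}]';python3 -c "
from h import *
st()
P=np.array([.5660,.0192,.212])
rel(P-.022*U,RT(0))
for n in ('side','top'): cv2.imwrite(f'pics/{n}14.png',arm.camera(n)[:,:,::-1])
a=cv2.imread('pics/top14.png')[150:270,255:375];b=cv2.imread('pics/side14.png')[130:250,250:370]
cv2.imwrite('pics/crop14.png',np.hstack([cv2.resize(x,(400,400),interpolation=2) for x in(a,b)]))"
```

```text
time_s: 18.2
tcp_pos: [0.5328, 0.0111, 0.2612]
tool_rot: [-0.03, 0.95, 0.083, 0.298]
force: [0.8, -0.5, -0.4]
opening: 0.0728
t 18.2 q [ 0.47 -0.17 -0.47  2.26 -0.4   0.46  0.46] p [0.5328 0.0111 0.2612] F [ 0.8 -0.5 -0.4] T [-0.09  0.56 -0.02] op 72.8 z [ 0.562  0.106 -0.82 ] x [0.808 0.14  0.572]
dxyz [-0.1 -1.7 81.9] rxyz [-0.25  0.12 -0.34]
```

View pics/crop14.png

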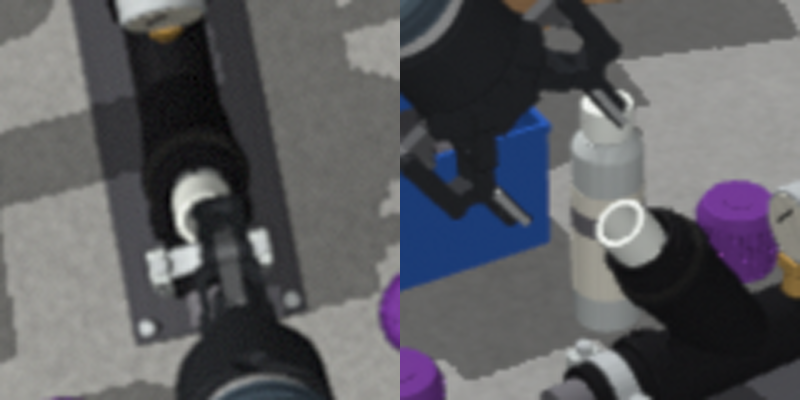

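```bash
python3 -m inch '[{"rx":0,"ry":0,"rz":0,"dx":0,"dy":-1,"dz":15,"grip":73},{"rx":0,"ry":0,"rz":0,"dx":0,"dy":-1,"dz":30,"grip":73},{"rx":0,"ry":0,"rz":0,"dx":0,"dy":-1,"dz":45,"grip":73},{"rx":0,"ry":0,"rz":0,"dx":0,"dy":-1,"dz":58,"grip":73},{"rx":0,"ry":0,"rz":0,"dx":0,"dy":-1,"dz":70,"grip":73},{"rx":0,"ry":0,"rz":0,"dx":0,"dy":-1,"dz":78,"grip":73},{"rx":0,"ry":0,"rz":0,"dx":0,"dy":-1,"dz":82,"grip":73},{"rx":0,"ry":0,"rz":0,"dx":0,"dy":-1,"dz":82,"grip":73}]';python3 -c "
from h import *
st()
P=np.array([.5660,.0192,.212])
rel(P-.022*U,RT(0))
for n in ('side','top'): cv2.imwrite(f'pics/{n}15.png',arm.camera(n)[:,:,::-1])
a=cv2.imread('pics/top15.png')[150:270,255:375];b=cv2.imread('pics/side15.png')[130:250,250:370]
cv2.imwrite('pics/crop15.png',np.hstack([cv2.resize(x,(400,400),interpolation=2) for x in(a,b)]))"
```

```text
time_s: 18.97
tcp_pos: [0.5805, 0.0196, 0.1956]
tool_rot: [-0.029, 0.95, 0.082, 0.3]
force: [-0.1, -0.6, -0.1]
opening: 0.0731
t 18.97 q [ 0.46  0.05 -0.53  2.23 -0.17  0.26  0.26] p [0.5805 0.0196 0.1956] F [-0.1 -0.6 -0.1] T [-0.1   0.7   0.03] op 73.1 z [ 0.564  0.105 -0.819] x [0.807 0.139 0.574]
dxyz [-2.3 -2.2  0.4] rxyz [-0.16 -0.03 -0.42]
```

View pics/crop15.png

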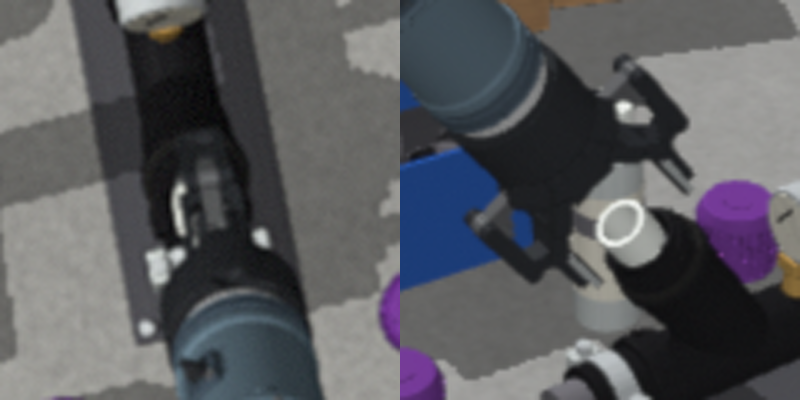

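```bash
python3 -m inch '[{"rx":0,"ry":0,"rz":0,"dx":-2,"dy":-2,"dz":0,"grip":73},{"rx":0,"ry":0,"rz":0,"dx":-2,"dy":-2,"dz":0,"grip":60},{"rx":0,"ry":0,"rz":0,"dx":-2,"dy":-2,"dz":0,"grip":48},{"rx":0,"ry":0,"rz":0,"dx":-2,"dy":-2,"dz":0,"grip":40},{"rx":0,"ry":0,"rz":0,"dx":-2,"dy":-2,"dz":0,"grip":34},{"rx":0,"ry":0,"rz":0,"dx":-2,"dy":-2,"dz":0,"grip":28},{"rx":0,"ry":0,"rz":0,"dx":-2,"dy":-2,"dz":0,"grip":25},{"rx":0,"ry":0,"rz":0,"dx":-2,"dy":-2,"dz":0,"grip":25},{"rx":0,"ry":0,"rz":0,"dx":-2,"dy":-2,"dz":0,"grip":25}]' 45;python3 -c "
from h import *
st()
for n in ('side','top'): cv2.imwrite(f'pics/{n}16.png',arm.camera(n)[:,:,::-1])
a=cv2.imread('pics/top16.png')[150:270,255:375];b=cv2.imread('pics/side16.png')[130:250,250:370]
cv2.imwrite('pics/crop16.png',np.hstack([cv2.resize(x,(400,400),interpolation=2) for x in(a,b)]))"
```

```text
time_s: 19.82
tcp_pos: [0.5779, 0.022, 0.1954]
tool_rot: [-0.029, 0.95, 0.083, 0.3]
force: [-5.5, -0.2, 5.5]
opening: 0.0326
t 19.82 q [ 0.46  0.05 -0.53  2.24 -0.17  0.25  0.25] p [0.5779 0.022  0.1954] F [-5.5 -0.2  5.5] T [-0.15  1.    0.  ] op 32.6 z [ 0.565  0.105 -0.819] x [0.806 0.141 0.574]
```

View pics/crop16.png

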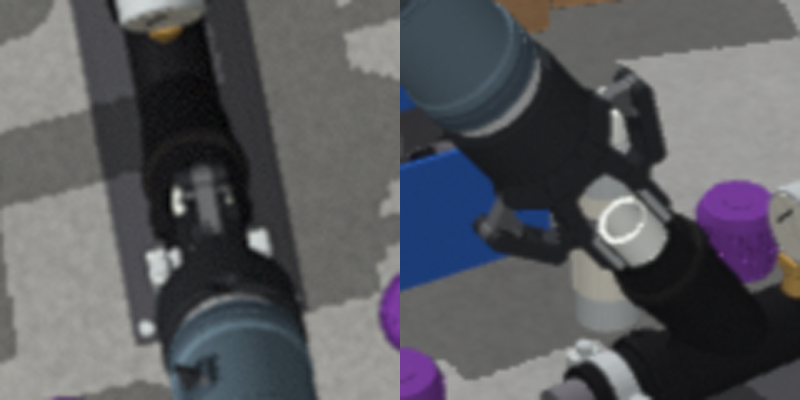

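```bash
python3 -m inch '[{"rx":0,"ry":0,"rz":0,"dx":0,"dy":0,"dz":-3,"grip":25},{"rx":0,"ry":0,"rz":0,"dx":0,"dy":0,"dz":-7,"grip":25},{"rx":0,"ry":0,"rz":0,"dx":0,"dy":0,"dz":-12,"grip":25},{"rx":0,"ry":0,"rz":0,"dx":0,"dy":0,"dz":-18,"grip":25},{"rx":0,"ry":0,"rz":0,"dx":0,"dy":0,"dz":-24,"grip":25},{"rx":0,"ry":0,"rz":0,"dx":0,"dy":0,"dz":-30,"grip":25}]';python3 -c "
from h import *
st();print(arm.sense()['force']@rot())
for n in ('side','top'): cv2.imwrite(f'pics/{n}17.png',arm.camera(n)[:,:,::-1])
a=cv2.imread('pics/top17.png')[150:270,255:375];b=cv2.imread('pics/side17.png')[130:250,250:370]
cv2.imwrite('pics/crop17.png',np.hstack([cv2.resize(x,(400,400),interpolation=2) for x in(a,b)]))"
```

```text
time_s: 20.42
tcp_pos: [0.5612, 0.019, 0.2204]
tool_rot: [-0.029, 0.95, 0.083, 0.3]
force: [1.0, -0.1, -0.9]
opening: 0.0327
t 20.42 q [ 0.48 -0.04 -0.53  2.25 -0.29  0.32  0.36] p [0.5612 0.019  0.2204] F [ 1.  -0.1 -0.9] T [-0.18  0.73 -0.  ] op 32.7 z [ 0.566  0.105 -0.818] x [0.806 0.14  0.575]
[0.24906761 0.23314229 1.26690503]
```

View pics/crop17.png

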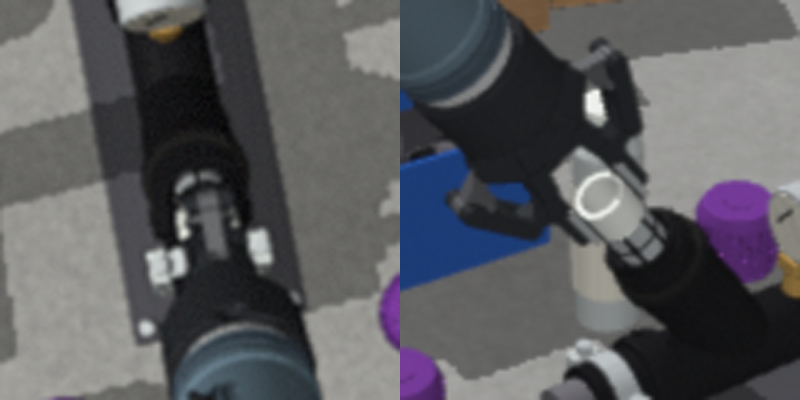

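Screen is coming out freely (the mesh band shows above the rim in the side view). I'll draw it the rest of the way.

```bash
python3 -m inch '[{"rx":0,"ry":0,"rz":0,"dx":0,"dy":0,"dz":-8,"grip":25},{"rx":0,"ry":0,"rz":0,"dx":0,"dy":0,"dz":-17,"grip":25},{"rx":0,"ry":0,"rz":0,"dx":0,"dy":0,"dz":-26,"grip":25},{"rx":0,"ry":0,"rz":0,"dx":0,"dy":0,"dz":-36,"grip":25},{"rx":0,"ry":0,"rz":0,"dx":0,"dy":0,"dz":-46,"grip":25},{"rx":0,"ry":0,"rz":0,"dx":0,"dy":0,"dz":-56,"grip":25},{"rx":0,"ry":0,"rz":0,"dx":0,"dy":0,"dz":-66,"grip":25},{"rx":0,"ry":0,"rz":0,"dx":0,"dy":0,"dz":-76,"grip":25},{"rx":0,"ry":0,"rz":0,"dx":0,"dy":0,"dz":-80,"grip":25},{"rx":0,"ry":0,"rz":0,"dx":0,"dy":0,"dz":-80,"grip":25}]';python3 -c "
from h import *
st();print(arm.sense()['force']@rot())
for n in ('side','top'): cv2.imwrite(f'pics/{n}18.png',arm.camera(n)[:,:,::-1])
a=cv2.imread('pics/top18.png')[150:270,255:375];b=cv2.imread('pics/side18.png')[100:250,220:370]
cv2.imwrite('pics/crop18.png',np.hstack([cv2.resize(x,(400,400),interpolation=2) for x in(a,b)]))
d,rv=rel([*untr(-.06,-.045),.26],RD(-12))
for f in (.1,.2,.3,.4,.5,.6,.7,.8,.9,1): print(f,np.round(d*f),np.round(rv*f,1))"
```

```text
time_s: 21.35
tcp_pos: [0.5166, 0.0105, 0.2869]
tool_rot: [-0.029, 0.949, 0.083, 0.302]
force: [0.3, 0.6, -0.8]
opening: 0.0326
t 21.35 q [ 0.47 -0.25 -0.45  2.26 -0.43  0.53  0.48] p [0.5166 0.0105 0.2869] F [ 0.3  0.6 -0.8] T [-0.12  0.77 -0.  ] op 32.6 z [ 0.568  0.104 -0.816] x [0.804 0.141 0.577]
[-0.08700893 -0.57135817  0.88926087]
dxyz [-139.1  383.6  -69.3] rxyz [ -7.07 -34.64  21.31]
0.1 [-14.  38.  -7.] [-0.7 -3.5  2.1]
0.2 [-28.  77. -14.] [-1.4 -6.9  4.3]
0.3 [-42. 115. -21.] [ -2.1 -10.4   6.4]
0.4 [-56. 153. -28.] [ -2.8 -13.9   8.5]
0.5 [-70. 192. -35.] [ -3.5 -17.3  10.7]
0.6 [-83. 230. -42.] [ -4.2 -20.8  12.8]
0.7 [-97. 269. -48.] [ -4.9 -24.2  14.9]
0.8 [-111.  307.  -55.] [ -5.7 -27.7  17. ]
0.9 [-125.  345.  -62.] [ -6.4 -31.2  19.2]
1 [-139.  384.  -69.] [ -7.1 -34.6  21.3]
```

View pics/crop18.png

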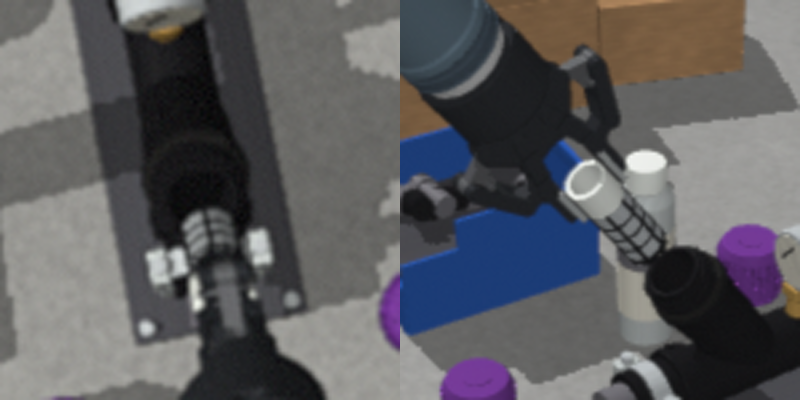

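```bash
python3 -m inch '[{"rx":0,"ry":0,"rz":0,"dx":0,"dy":0,"dz":-12,"grip":25},{"rx":0,"ry":0,"rz":0,"dx":-4,"dy":10,"dz":-22,"grip":25},{"rx":-0.7,"ry":-3.5,"rz":2,"dx":-14,"dy":38,"dz":-24,"grip":25},{"rx":-1.4,"ry":-7,"rz":4,"dx":-28,"dy":70,"dz":-26,"grip":25},{"rx":-2.1,"ry":-10.4,"rz":6.4,"dx":-42,"dy":105,"dz":-28,"grip":25},{"rx":-2.8,"ry":-13.9,"rz":8.5,"dx":-56,"dy":140,"dz":-32,"grip":25},{"rx":-3.5,"ry":-17.3,"rz":10.7,"dx":-70,"dy":178,"dz":-38,"grip":25},{"rx":-4.2,"ry":-20.8,"rz":12.8,"dx":-83,"dy":215,"dz":-44,"grip":25},{"rx":-4.9,"ry":-24.2,"rz":15,"dx":-97,"dy":250,"dz":-50,"grip":25},{"rx":-5.7,"ry":-27.7,"rz":17,"dx":-111,"dy":287,"dz":-56,"grip":25}]';python3 -c "
from h import *
st();rel([*untr(-.06,-.045),.22],RD(-12))"
```

```text
time_s: 22.28
tcp_pos: [0.4452, -0.2951, 0.2648]
tool_rot: [-0.006, 0.996, -0.068, 0.06]
force: [1.2, 0.6, -1.0]
opening: 0.0324
t 22.28 q [ 0.74  0.09 -0.2   1.9  -0.05  1.06  0.43] p [ 0.4452 -0.2951  0.2648] F [ 1.2  0.6 -1. ] T [0.02 0.1  0.03] op 32.4 z [ 0.12   0.003 -0.993] x [ 0.984 -0.136  0.118]
dxyz [ -4.5 100.4  42.6] rxyz [-1.37 -6.74  4.18]
```

```bash
python3 -m inch '[{"rx":-0.7,"ry":-3.5,"rz":2,"dx":-1,"dy":30,"dz":8,"grip":25},{"rx":-1.4,"ry":-6.7,"rz":4,"dx":-3,"dy":65,"dz":20,"grip":25},{"rx":-1.4,"ry":-6.7,"rz":4.2,"dx":-5,"dy":95,"dz":32,"grip":25},{"rx":-1.4,"ry":-6.7,"rz":4.2,"dx":-5,"dy":100,"dz":42,"grip":25},{"rx":-1.4,"ry":-6.7,"rz":4.2,"dx":-5,"dy":100,"dz":42,"grip":25},{"rx":-1.4,"ry":-6.7,"rz":4.2,"dx":-5,"dy":100,"dz":42,"grip":25}]';python3 -c "
from h import *
st();rel([*untr(-.06,-.045),.10],RD(-12))
for n in ('side','top'): cv2.imwrite(f'pics/{n}19.png',arm.camera(n)[:,:,::-1])
a=cv2.imread('pics/top19.png')[160:360,380:580];b=cv2.imread('pics/side19.png')[270:470,250:450]
cv2.imwrite('pics/crop19.png',np.hstack([cv2.resize(x,(400,400),interpolation=2) for x in(a,b)]))"
```

```text
time_s: 22.78
tcp_pos: [0.4321, -0.3906, 0.2196]
tool_rot: [-0.001, 0.995, -0.104, 0.001]
force: [1.0, 0.2, -0.3]
opening: 0.0329
t 22.78 q [ 0.78  0.27 -0.14  1.77  0.04  1.1   0.43] p [ 0.4321 -0.3906  0.2196] F [ 1.   0.2 -0.3] T [ 0.04 -0.04 -0.  ] op 32.9 z [ 0.002  0.002 -1.   ] x [ 0.978 -0.207  0.001]
dxyz [  0.8   3.3 119.6] rxyz [-0.14 -0.08  0.06]
```

View pics/crop19.png

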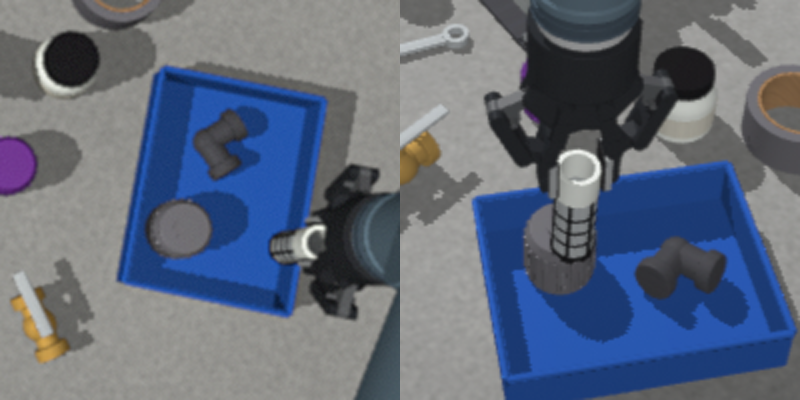

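```bash
python3 -c "
from h import *
p=plane('top',536,280.5,.24);print(p,tr(p));
p=plane('top',380+180/2,160+228/2,.061);print('captop',p,tr(p))"
python3 -m inch '[{"rx":0,"ry":0,"rz":0,"dx":0,"dy":1,"dz":15,"grip":25},{"rx":0,"ry":0,"rz":0,"dx":1,"dy":2,"dz":35,"grip":25},{"rx":0,"ry":0,"rz":0,"dx":1,"dy":4,"dz":60,"grip":25},{"rx":0,"ry":0,"rz":0,"dx":1,"dy":4,"dz":85,"grip":25},{"rx":0,"ry":0,"rz":0,"dx":1,"dy":4,"dz":105,"grip":25},{"rx":0,"ry":0,"rz":0,"dx":1,"dy":4,"dz":120,"grip":25},{"rx":0,"ry":0,"rz":0,"dx":1,"dy":4,"dz":130,"grip":25},{"rx":0,"ry":0,"rz":0,"dx":1,"dy":4,"dz":130,"grip":25},{"rx":0,"ry":0,"rz":0,"dx":1,"dy":4,"dz":130,"grip":25}]';python3 -c "
from h import *
st();rel([*untr(-.06,-.045),.08],RD(-12))
for n in ('side','top'): cv2.imwrite(f'pics/{n}20.png',arm.camera(n)[:,:,::-1])
a=cv2.imread('pics/top20.png')[160:360,380:580];b=cv2.imread('pics/side20.png')[320:450,270:400]
cv2.imwrite('pics/crop20.png',np.hstack([cv2.resize(x,(400,400),interpolation=2) for x in(a,b)]))"
```

```text
[ 0.43849674 -0.38421164  0.24      ] [-0.05601988 -0.03434022]
captop [ 0.45879287 -0.30844336  0.061     ] [-0.05199448  0.04399598]
time_s: 23.63
tcp_pos: [0.4341, -0.3952, 0.0922]
tool_rot: [0.0, 0.995, -0.103, 0.002]
force: [0.7, 0.5, -0.3]
opening: 0.0324
t 23.63 q [ 0.77  0.43 -0.13  1.86  0.07  0.85  0.41] p [ 0.4341 -0.3952  0.0922] F [ 0.7  0.5 -0.3] T [ 0.03 -0.01 -0.02] op 32.4 z [ 0.005 -0.001 -1.   ] x [ 0.979 -0.205  0.005]
dxyz [-2.  -1.1 12.2] rxyz [ 0.03 -0.28  0.17]
```

View pics/crop20.png

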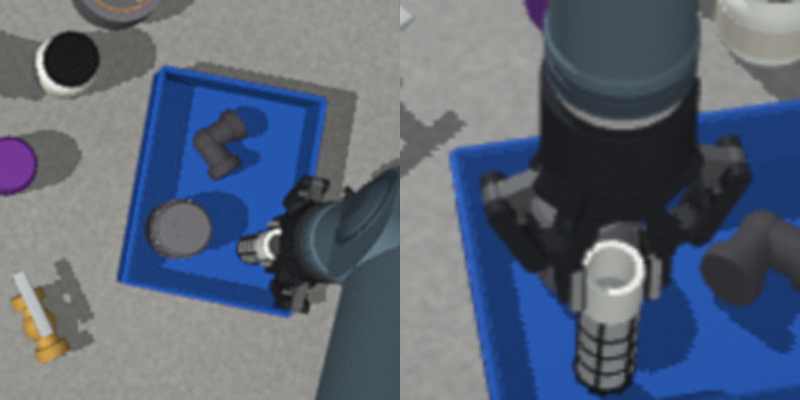

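```bash
python3 -m inch '[{"rx":0,"ry":0,"rz":0,"dx":0,"dy":0,"dz":3,"grip":25},{"rx":0,"ry":0,"rz":0,"dx":0,"dy":0,"dz":6,"grip":25},{"rx":0,"ry":0,"rz":0,"dx":0,"dy":0,"dz":9,"grip":25},{"rx":0,"ry":0,"rz":0,"dx":0,"dy":0,"dz":9,"grip":25}]'; python3 -m inch '[{"rx":0,"ry":0,"rz":0,"dx":0,"dy":0,"dz":1,"grip":25},{"rx":0,"ry":0,"rz":0,"dx":0,"dy":0,"dz":2,"grip":25},{"rx":0,"ry":0,"rz":0,"dx":0,"dy":0,"dz":3,"grip":25},{"rx":0,"ry":0,"rz":0,"dx":0,"dy":0,"dz":3,"grip":25}]'
```

```text
time_s: 24.07
tcp_pos: [0.4328, -0.3957, 0.0819]
tool_rot: [0.0, 0.995, -0.104, 0.002]
force: [-0.3, 0.6, -1.4]
opening: 0.0323
time_s: 24.4
tcp_pos: [0.4331, -0.3959, 0.0792]
tool_rot: [0.0, 0.995, -0.104, 0.002]
force: [-0.7, 0.0, -1.4]
opening: 0.0323
```

```bash
python3 -m inch '[{"rx":0,"ry":0,"rz":0,"dx":0,"dy":0,"dz":1,"grip":25},{"rx":0,"ry":0,"rz":0,"dx":0,"dy":0,"dz":2,"grip":25},{"rx":0,"ry":0,"rz":0,"dx":0,"dy":0,"dz":2,"grip":25}]'; python3 -m inch '[{"rx":0,"ry":0,"rz":0,"dx":0,"dy":0,"dz":1,"grip":25},{"rx":0,"ry":0,"rz":0,"dx":0,"dy":0,"dz":2,"grip":25},{"rx":0,"ry":0,"rz":0,"dx":0,"dy":0,"dz":2,"grip":25}]'
```

```text
time_s: 24.65
tcp_pos: [0.4331, -0.3958, 0.0772]
tool_rot: [0.0, 0.995, -0.104, 0.002]
force: [0.2, -0.2, -1.1]
opening: 0.0322
time_s: 24.9
tcp_pos: [0.4332, -0.3964, 0.0769]
tool_rot: [0.001, 0.995, -0.104, 0.002]
force: [-3.5, 2.4, 6.1]
opening: 0.0328
```

```bash
python3 -m inch '[{"rx":0,"ry":0,"rz":0,"dx":0,"dy":0,"dz":0,"grip":34},{"rx":0,"ry":0,"rz":0,"dx":0,"dy":0,"dz":0,"grip":37},{"rx":0,"ry":0,"rz":0,"dx":0,"dy":0,"dz":0,"grip":42},{"rx":0,"ry":0,"rz":0,"dx":0,"dy":0,"dz":0,"grip":50},{"rx":0,"ry":0,"rz":0,"dx":0,"dy":0,"dz":0,"grip":55},{"rx":0,"ry":0,"rz":0,"dx":0,"dy":0,"dz":0,"grip":55}]' 20;python3 -c "
from h import *
st()
for n in ('side','top'): cv2.imwrite(f'pics/{n}21.png',arm.camera(n)[:,:,::-1])
a=cv2.imread('pics/top21.png')[160:360,380:580];b=cv2.imread('pics/side21.png')[320:450,270:400]
cv2.imwrite('pics/crop21.png',np.hstack([cv2.resize(x,(400,400),interpolation=2) for x in(a,b)]))"
```

```text
time_s: 25.4
tcp_pos: [0.4332, -0.3958, 0.0751]
tool_rot: [0.0, 0.995, -0.104, 0.002]
force: [-0.3, -0.7, 0.1]
opening: 0.0551
t 25.4 q [ 0.77  0.45 -0.12  1.87  0.07  0.82  0.41] p [ 0.4332 -0.3958  0.0751] F [-0.3 -0.7  0.1] T [-0.04  0.03  0.03] op 55.1 z [ 0.004 -0.001 -1.   ] x [ 0.978 -0.206  0.004]
```

View pics/crop21.png

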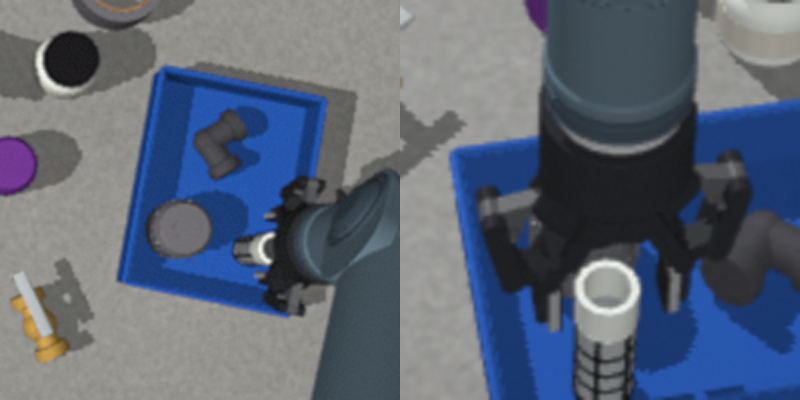

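Released and standing. Now I'll retreat straight up.

```bash
python3 -m inch '[{"rx":0,"ry":0,"rz":0,"dx":0,"dy":0,"dz":-8,"grip":55},{"rx":0,"ry":0,"rz":0,"dx":0,"dy":0,"dz":-20,"grip":55},{"rx":0,"ry":0,"rz":0,"dx":0,"dy":0,"dz":-40,"grip":55},{"rx":0,"ry":0,"rz":0,"dx":0,"dy":0,"dz":-70,"grip":55},{"rx":0,"ry":0,"rz":0,"dx":0,"dy":0,"dz":-100,"grip":55},{"rx":0,"ry":0,"rz":0,"dx":0,"dy":0,"dz":-130,"grip":55},{"rx":0,"ry":0,"rz":0,"dx":0,"dy":0,"dz":-160,"grip":55},{"rx":0,"ry":0,"rz":0,"dx":0,"dy":0,"dz":-190,"grip":55},{"rx":0,"ry":0,"rz":0,"dx":0,"dy":0,"dz":-190,"grip":55},{"rx":0,"ry":0,"rz":0,"dx":0,"dy":0,"dz":-190,"grip":55}]';python3 -c "
from h import *
st()
for n in ('side','top'): cv2.imwrite(f'pics/{n}22.png',arm.camera(n)[:,:,::-1])
a=cv2.imread('pics/top22.png')[160:360,380:580];b=cv2.imread('pics/side22.png')[270:470,250:450]
cv2.imwrite('pics/crop22.png',np.hstack([cv2.resize(x,(400,400),interpolation=2) for x in(a,b)]))"
```

```text
time_s: 26.33
tcp_pos: [0.4342, -0.397, 0.27]
tool_rot: [0.003, 0.995, -0.104, 0.005]
force: [-0.1, 0.2, -0.9]
opening: 0.0552
t 26.33 q [ 0.79  0.23 -0.13  1.71  0.03  1.19  0.44] p [ 0.4342 -0.397   0.27  ] F [-0.1  0.2 -0.9] T [ 0.08  0.02 -0.  ] op 55.2 z [ 0.01  -0.006 -1.   ] x [ 0.978 -0.206  0.011]
```

View pics/crop22.png

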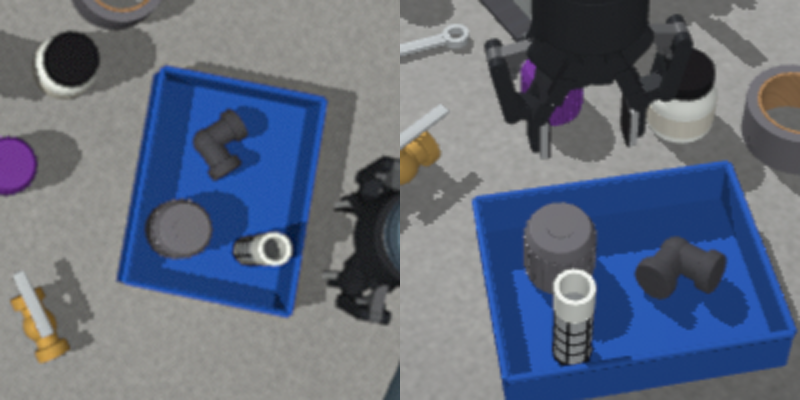

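View pics/top22.png

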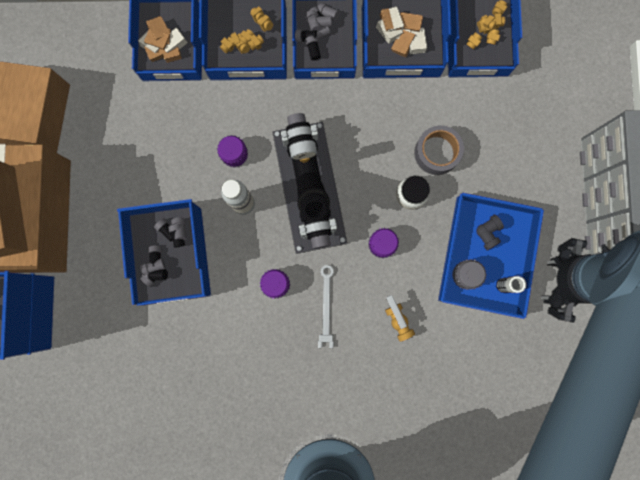

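```bash
python3 -c "
from h import *
p=plane('top',380+276/2,160+249/2,.099);print('screen',tr(p))
p=plane('top',380+180/2,160+228/2,.061);print('cap',tr(p))
a=cv2.imread('pics/top0.png').astype(int);b=cv2.imread('pics/top22.png').astype(int);d=np.abs(a-b).max(2)
for n,(u,v) in dict(elbow=(490,232),can=(235,195),tape=(440,150),tub=(413,192),valve=(400,318),spanner=(326,305)).items(): print(n,d[v-25:v+25,u-25:u+25].mean())
st(); arm.job_done()"
```

```text
screen [-0.05709386 -0.04831426]
cap [-0.05199448  0.04399598]
elbow 4.676
can 4.314
tape 4.0084
tub 10.6092
valve 22.3992
spanner 29.8644
t 26.43 q [ 0.79  0.24 -0.13  1.72  0.03  1.19  0.44] p [ 0.4322 -0.3955  0.2658] F [-0.4 -0.1 -0.3] T [ 0.03  0.03 -0.01] op 55.1 z [ 0.004 -0.001 -1.   ] x [ 0.978 -0.206  0.004]
the job is handed in; nothing more can be done
```

I unscrewed the grey cap (about 230° anticlockwise), lifted it off along the branch axis and stood it in the blue tray. I then drew the screen cartridge out of the neck and stood it upright in the same tray. The job was handed in at 26.4 s of the allowed 72 s; no verdict was reported.

- **Placing:** the last pictures show both parts upright, let go and inside the walls. In the tray's frame the cap is at about (-52, +44) mm and the screen at about (-57, -48) mm. The gripper is about 19 cm clear above.
- **Bystanders:** the elbow, spray can and tape roll match the first picture. The before/after difference was larger for the paste tub, ball valve and spanner. By eye they are at the same pixels, and I put the difference down to the arm's moving shadow, but I did not measure their positions separately.
- **What disagreed:**
  - The two camera views missed each other by 2 to 4 mm when I located the cap and the screen.
  - The real cap axis turned out about 3 mm off my first estimate. It showed as side forces of 10 N or less while unscrewing, and I corrected the lateral position during the lift.

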